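# Fit the flange block onto the gearbox studs

### The job

Lift the square aluminium flange block out of its wooden stand, put it down upright on the bench and let go, then take it by its other two sides and turn it so that its three holes match the three studs of the gearbox housing. Slide it down the studs, held in the gripper as it goes on (do not drop it on), until it sits flat and fully home, and let go. Leave the bearing and the tape roll where they lie.

Things in the scene. Friction and masses are not known exactly. Their poses are not given: they have to be found in the camera images.
- block: Square aluminium flange block, 54 x 54 x 30 mm high, 0.19 to 0.34 kg, origin at centre of underside, z up. Vertical 11 mm through holes at (x, y) = (16, 16), (-16, 16), (16, -16) mm; the fourth corner is solid; the 14 mm middle bore fits nothing. Starts upright in the stand, axes within 2 degrees of the stand's. Grip its x faces in the stand, its y faces in the housing: no room at the others.
- stand: Fixed plywood stand, 76 (x) x 86 (y) mm, origin at centre of underside. The block stands on its floor, 10 mm above the bench, between two cheeks 12 mm thick (inner faces y = +-31 mm) that rise to 52 mm; open at both x ends, where the fingers go in (floor still 10 mm high out to x = +-38 mm).
- seat (a point): Centre of the housing's flat seat, on its top surface, 16 mm above the bench, z up. Three 8 mm studs with tapered tips stand 24 mm above it at (x, y) = (16, 16), (-16, 16), (16, -16) mm of this frame, so the block fits one way only: its x and y axes along this frame's.
- bearing: Bystander: steel roller bearing lying flat, 68 mm across, 20 mm high, origin at the centre of its underside.
- tape: Bystander: roll of insulating tape lying flat, 68 mm across, 19 mm high, origin at the centre of its underside.
- housing: Fixed grey gearbox end housing, base 104 x 88 (y) x 8 mm, origin under its centre, axes as the seat's. Two upright ribs, inner faces at x = +-33 mm, 8 mm thick, 60 mm long in y, rise to 64 mm above the bench; open at the y sides, where the seat is 58 mm wide. The bench round x = 0.44, y = -0.125 m is clear. The bench vice to the left (y over 0.02 m) rises to 0.24 m: pass well over it.

How it is judged:
By the outcome, as a careful person would: the job done as asked, in the order asked, and still so for the second after the job is handed in, with the robot touching nothing.
It also fails if it takes over 58 s, if anything falls off the work surface, if the arm or the gripper's body presses on something with over 40 N, if the wrist force passes 120 N, or if a joint passes its speed limit or range.

### The arm

A 7-joint arm with a two-finger parallel gripper is mounted at the origin on the work surface; the furniture and walls round the work are solid. World frame = base frame: x ahead of the robot, y to its left, z up, the work surface at z = 0. Lengths are in m, angles in rad, forces in N, time in s.
With the tool pointing down it reaches from about 0.425 to 0.875 m from the base axis. Payload 4.7 kg.
Tool frame: the origin (TCP) lies on the mounting face of the last link; the fingertips stand 182 mm ahead of it and the grasp point (between the pads) lies 164 mm ahead of it; x points along the fingers, y is the direction in which the jaws open and shut, and the axes are right-handed (so a half turn about x gives the same grasp; the last joint's range is limited). The gripper opens to 87 mm and grips with 3 to 60 N. Pads are 19 mm wide; open, the fingers measure 117 mm over their backs; the gripper's body (75 mm by 190 mm) begins 51 mm behind the grasp point.
Start: joints at [-1.213, 0.321, -0.07, 1.45, 0.023, 1.371, -0.057], TCP at [0.219, 0.612, 0.405] pointing down, gripper open.
Joint ranges: [-2.86, 2.86], [-0.3, 2.09], [-1.38, 1.24], [0.06, 2.45], [-1.56, 4.7], [0.09, 2.05], [-2.69, 2.69]. Speed limits (rad/s): [2.57, 2.57, 3.14, 3.14, 3.14, 3.14, 3.14].

### API

Orientations are given as a rotation vector (axis times angle).
In Python, from bench import monitor, get_image, ctrl gives the robot as it stands.
- The arm moves only by the shell command python3 -m creep 'ROWS' [FORCE]. ROWS is JSON, a list of rows, each a list of 7 numbers: the shift along the tool's x, y, z in mm, then the turn, a rotation vector about the tool's x, y, z in rad, then the finger opening in mm, from 0 to 87. A call has 1 to 5 rows; each row shifts and turns the commanded pose from where the row before left it, along the tool's axes as they then stand; what a row does not reach is not made up. A row lasts 1/10 s, in which the tool goes at most 50 mm and 8.59 degrees, less where a joint would pass 70% of its speed; a pose out of reach is approached as far as the arm can. A call is refused whole if a number of a shift passes 50 or a number of a turn 0.15, either way. A call with a gripper value outside its range is refused whole. The fingers move at their own pace and stop on an object; FORCE is the grip in N (left out, the last holds). Time passes only in rows, so rows that do not move let the fingers close. It gives the time, the measured TCP pose, the force and the opening at its end, in the units of the state.
- monitor.get_state(): the state, without advancing time (a new reading comes with each control period).
- get_image(name): name is "scene" or "side" or "wrist"; returns a dict with "img" (420x560x3 uint8, red, green, blue), "mtx" (3x3 intrinsics, pixels), "view" (4x4, takes a point from world to camera coordinates). Camera axes: x right, y up, looking along -z (the intrinsics and any distortion apply to the point x, -y, -z); pixel columns grow to the right and rows downward; lengths in m; the calibration is good to about 2 mm. A picture is of the moment at which its call begins. There is no depth.
- ctrl.close_job(): hands the job in, once; it reports no verdict.
The state is a dict: "time": time; "joint_positions": joint angles; "qd": joint speeds; "joint_torque": joint torques, N m; "position": TCP position; "tool_rot": TCP orientation; "ft_force": force on the tool from outside, world axes, zero at the start; "torque": the same for the moment, N m; "grip_width": opening from 0.0 (shut) to 1.0 (fully open).
Only numpy, scipy, OpenCV 4.12 (cv2) and the standard library are available. Lean on these libraries where they do the work, as an engineer would, in place of code of your own. Each camera call takes 0.05 s, during which the arm holds its last target.

## Working session

There is one attempt and no reset: what is moved stays moved. The work goes in short steps, Python scripts to look and compute and a shell command to move; the robot and the scene stay as the last step left them, time stands still between calls to the robot, and variables do not carry over. Pictures are saved under pics/ and viewed, and the job is handed in when it is done.

```bash
ls; mkdir -p pics
python3 - <<'E'
from bench import monitor,get_image
import cv2,numpy as np
np.set_printoptions(precision=4,suppress=True)
print(monitor.get_state())
for n in ["scene","side","wrist"]:
    d=get_image(n); cv2.imwrite(f"pics/{n}0.png",d["img"][:,:,::-1]); print(n,d["mtx"],d["view"],[k for k in d])
E
```

```text
pics
{'time': 0.0, 'joint_positions': array([-1.2129,  0.3219, -0.0701,  1.4517,  0.0226,  1.3709, -0.0569]), 'qd': array([-0.0002,  0.0011,  0.0007, -0.0006, -0.0002, -0.0007, -0.0008]), 'joint_torque': array([  0.0002, -49.1297,  -0.404 , -31.2518,  -0.064 ,   0.0439,
         0.0002]), 'position': array([0.2191, 0.6117, 0.4036]), 'tool_rot': array([ 0.2682,  1.5542, -0.2713]), 'ft_force': array([ 0.3763,  0.0017, -0.1265]), 'torque': array([0.0274, 0.0616, 0.0371]), 'grip_width': 0.9999854278427281}
scene [[443.12     0.     280.9259]
 [  0.     443.12   211.2901]
 [  0.       0.       1.    ]] [[-0.8057  0.5923 -0.0069  0.4921]
 [-0.2603 -0.3436  0.9023  0.0503]
 [ 0.532   0.7288  0.431  -1.0209]
 [ 0.      0.      0.      1.    ]] ['img', 'mtx', 'view']
side [[496.8217   0.     286.2978]
 [  0.     496.8217 209.2858]
 [  0.       0.       1.    ]] [[-0.0779 -0.9969 -0.005  -0.1082]
 [ 0.7798 -0.0641  0.6227 -0.4337]
 [-0.6211  0.0446  0.7824 -0.5772]
 [ 0.      0.      0.      1.    ]] ['img', 'mtx', 'view']
wrist [[301.2849   0.     275.0596]
 [  0.     301.2849 207.3271]
 [  0.       0.       1.    ]] [[ 0.3375  0.9413 -0.0015 -0.6505]
 [-0.9018  0.3228 -0.2873  0.0344]
 [-0.27    0.0983  0.9578 -0.3913]
 [ 0.      0.      0.      1.    ]] ['img', 'mtx', 'view']
```

View pics/scene0.png

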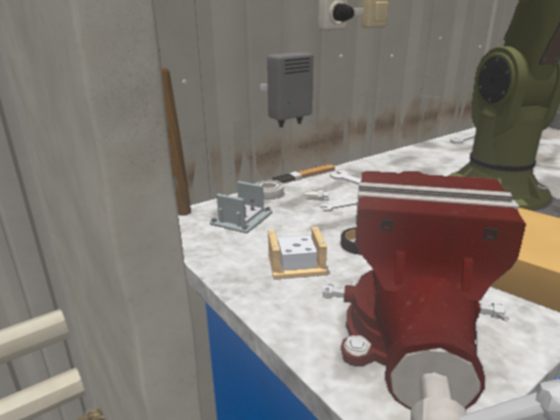

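View pics/side0.png

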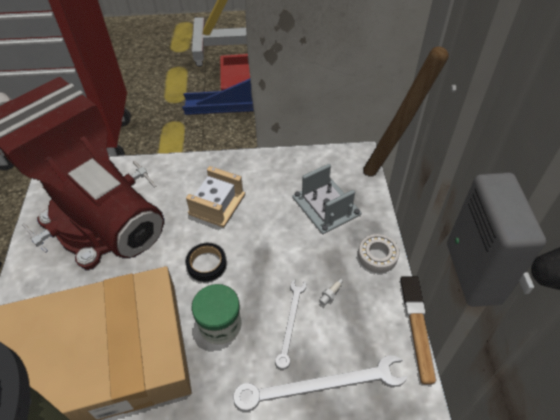

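View pics/wrist0.png

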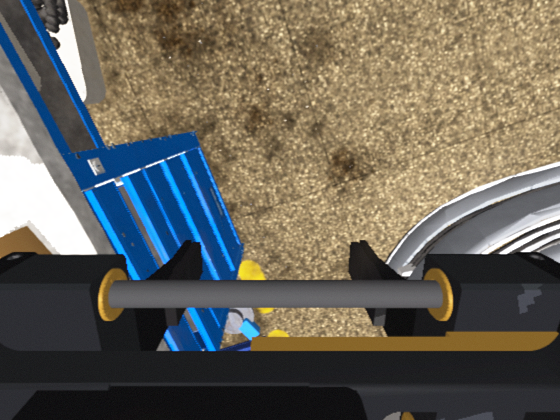

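The side view shows the stand with the block near (215,195), the housing near (327,200), the tape near (207,262) and the bearing near (378,252). The tips are at about z = 0.22, so I have to rise before passing the vice. I'll enlarge the two areas next.

```bash
cat > h.py <<'E'
import numpy as np,cv2
from scipy.spatial.transform import Rotation as R
from bench import monitor,get_image
np.set_printoptions(precision=4,suppress=True)
def ray(d,u,v):
    V=d["view"];Rm=V[:3,:3];c=-Rm.T@V[:3,3]
    q=np.linalg.inv(d["mtx"])@[u,v,1]
    w=Rm.T@np.array([q[0],-q[1],-q[2]]);return c,w/np.linalg.norm(w)
def onz(d,u,v,z):
    c,w=ray(d,u,v);return c+w*(z-c[2])/w[2]
def proj(d,P):
    p=d["view"][:3,:3]@np.asarray(P,float)+d["view"][:3,3];q=d["mtx"]@[p[0],-p[1],-p[2]];return q[:2]/q[2]
def tri(a,pa,b,pb):
    c1,w1=ray(a,*pa);c2,w2=ray(b,*pb)
    s=np.linalg.lstsq(np.c_[w1,-w2],c2-c1,rcond=None)[0]
    p,q=c1+s[0]*w1,c2+s[1]*w2;return (p+q)/2,np.linalg.norm(p-q)
def crop(d,n,x0,y0,x1,y1,k):
    i=cv2.resize(d["img"][y0:y1,x0:x1,::-1],None,fx=k,fy=k,interpolation=cv2.INTER_CUBIC)
    for x in range((x0//10+1)*10,x1,10):
        cv2.line(i,((x-x0)*k,0),((x-x0)*k,6),(0,0,255),1);cv2.putText(i,str(x),((x-x0)*k-8,16),0,.3,(0,0,255))
    for y in range((y0//10+1)*10,y1,10):
        cv2.line(i,(0,(y-y0)*k),(6,(y-y0)*k),(0,0,255),1);cv2.putText(i,str(y),(8,(y-y0)*k),0,.3,(0,0,255))
    cv2.imwrite(f"pics/{n}.png",i)
E
python3 - <<'E'
from h import *
d=get_image("side"); crop(d,"side_b",180,160,255,230,8); crop(d,"side_h",285,160,365,235,8)
d=get_image("scene"); crop(d,"sc_1",205,175,335,280,6)
E
```

```text
(no output)
```

View pics/side_b.png

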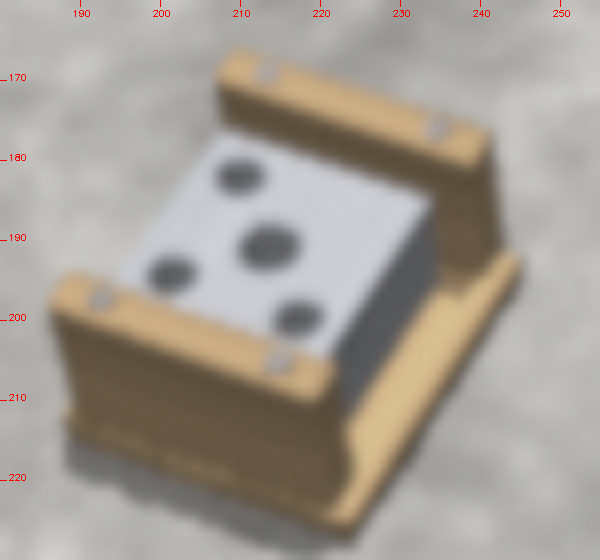

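View pics/side_h.png

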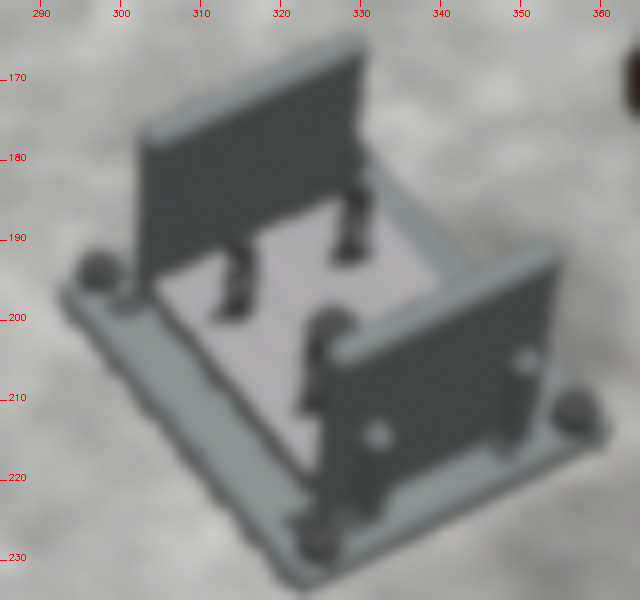

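View pics/sc_1.png

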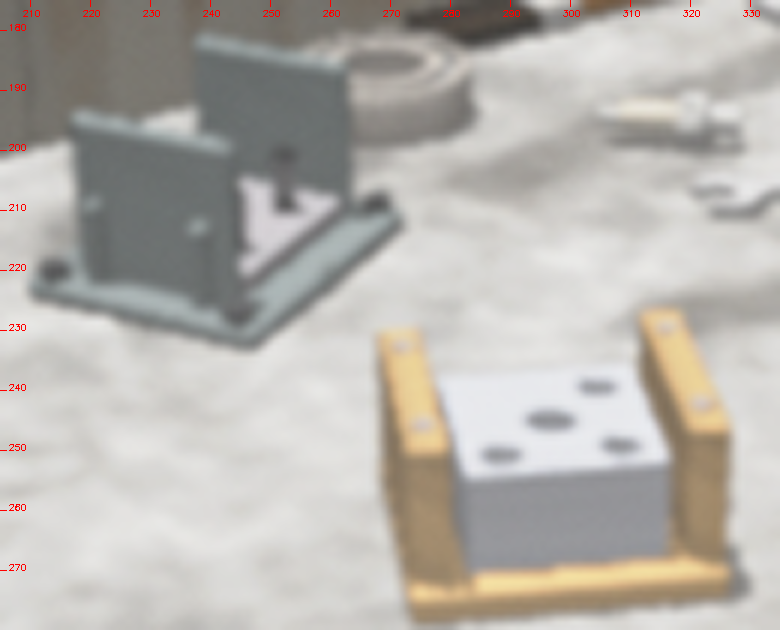

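The holes in the side view are at (210,182), (201,194.5) and (217,200), with the bore at (213.5,191); the solid corner is at the upper right. The stud bases are near (314,200), (328.5,192.5) and (323,211).

Run:
```python
from h import *
d=get_image("side");s=get_image("scene")
H=np.array([onz(d,*p,.04) for p in [(209.8,182),(201.2,194.5),(217.2,200),(213.5,191)]]);print("holes side\n",H)
for a,b in[(0,1),(1,2),(0,2)]:print(np.linalg.norm(H[a]-H[b]),end=" ")
S=np.array([onz(s,*p,.04) for p in [(288.5,251),(308,249.5),(304.5,240),(296.5,245.5)]]);print("\nholes scene (order unknown)\n",S)
T=[(314.5,190.5),(329.5,182.5),(326,199.5)];B=[(314,200),(328.3,192.3),(323,211)]
for n,q,z in(("tip",T,.04),("base",B,.016)):
    P=np.array([onz(d,*p,z) for p in q]);print(n,P,[np.linalg.norm(P[a]-P[b]) for a,b in((0,1),(1,2),(0,2))])
# stand outline (bench) and housing base corners z .008
for n,q,z in(("stand floor corners z.01",[(245,192.5),(224,225)],.01),("cheek tops z.052",[(208,169),(241,177.5),(187,198),(220,209)],.052),
 ("housing corners z.008",[(293,196),(323,232.5),(360,214)],.008),("rib tops z.064",[(302.5,177),(330,165.5),(326,205),(355,191)],.064)):
    P=np.array([onz(d,*p,z) for p in q]);print(n);print(P)
for n,p,z in(("tape",(207,259),.019),("bearing",(379,249),.02)):print(n,onz(d,*p,z))
for n,p,z in(("bearing sc",(265,185),.02),):print(n,onz(s,*p,z))
st=monitor.get_state();print(R.from_rotvec(st["tool_rot"]).as_matrix())
```

```text
holes side
 [[ 0.5872 -0.0138  0.04  ]
 [ 0.5583  0.001   0.04  ]
 [ 0.5431 -0.0278  0.04  ]
 [ 0.5648 -0.0209  0.04  ]]
0.032496719482999814 0.03256855318345925 0.04626057155302828 
holes scene (order unknown)
 [[ 0.5874 -0.0112  0.04  ]
 [ 0.5599  0.0037  0.04  ]
 [ 0.5449 -0.0235  0.04  ]
 [ 0.5666 -0.0172  0.04  ]]
tip [[ 0.551  -0.2028  0.04  ]
 [ 0.5679 -0.2324  0.04  ]
 [ 0.5283 -0.2208  0.04  ]] [np.float64(0.03402856665923213), np.float64(0.04121896397207399), np.float64(0.02893439117568658)]
base [[ 0.5486 -0.2026  0.016 ]
 [ 0.5649 -0.2312  0.016 ]
 [ 0.5216 -0.2159  0.016 ]] [np.float64(0.03296940675246485), np.float64(0.04594336033881071), np.float64(0.030090076508332005)]
stand floor corners z.01
[[ 0.5824 -0.0761  0.01  ]
 [ 0.5091 -0.0367  0.01  ]]
cheek tops z.052
[[ 0.6088 -0.0117  0.052 ]
 [ 0.5827 -0.0718  0.052 ]
 [ 0.5419  0.0237  0.052 ]
 [ 0.5124 -0.0342  0.052 ]]
housing corners z.008
[[ 0.568  -0.1655  0.008 ]
 [ 0.4797 -0.2111  0.008 ]
 [ 0.5154 -0.2833  0.008 ]]
rib tops z.064
[[ 0.5638 -0.1819  0.064 ]
 [ 0.5878 -0.2344  0.064 ]
 [ 0.4966 -0.2154  0.064 ]
 [ 0.5236 -0.2696  0.064 ]]
tape [ 0.4334 -0.0093  0.019 ]
bearing [ 0.4292 -0.2997  0.02  ]
bearing sc [ 0.4332 -0.3022  0.02  ]
[[-0.0001  0.337   0.9415]
 [-0.0003  0.9415 -0.337 ]
 [-1.     -0.0004  0.    ]]
```

The block is at about (0.5655, -0.019) with yaw 62°, and the seat is near (0.543, -0.2235) with yaw 27°. First I rise, then cross over the vice.

```bash
python3 -m creep '[[-40,0,0,0,0,0,87],[-40,0,0,0,0,0,87],[-20,0,0,0,0,0,87],[0,-32,36,0,0,0,87],[0,-32,36,0,0,0,87]]' 30; python3 -m creep '[[0,-32,36,0,0,0,87],[0,-32,36,0,0,0,87],[0,-32,36,0,0,0,87],[0,-32,36,0,0,0,87],[0,-32,36,0,0,0,87]]'
```

```text
time: 0.85
position: [0.2648, 0.5274, 0.5051]
tool_rot: [0.268, 1.554, -0.266]
ft_force: [1.5, -0.9, -0.2]
grip_width: 0.999
time: 1.35
position: [0.3814, 0.3141, 0.505]
tool_rot: [0.27, 1.554, -0.269]
ft_force: [1.1, -0.3, -0.2]
grip_width: 1.0
```

```bash
python3 -m creep '[[0,-32,36,0,0,0,87],[0,-32,36,0,0,0,87],[0,-32,36,0,0,0,87],[0,-32,36,0,0,0,87],[0,-32,36,0,0,0,87]]'; python3 -m creep '[[0,-32,36,0,0,0,87],[0,-32,36,0,0,0,87],[0,-16,18,0.07,0,0,87],[0,0,0,0.075,0,0,87],[0,0,0,0,0,0,87]]'
python3 - <<'E'
from h import *
st=monitor.get_state();print(st["time"],st["position"],R.from_rotvec(st["tool_rot"]).as_matrix(),st["joint_positions"])
d=get_image("wrist");cv2.imwrite("pics/w1.png",d["img"][:,:,::-1])
V=d["view"];print("cam",-V[:3,:3].T@V[:3,3])
s=get_image("side");cv2.imwrite("pics/s1.png",s["img"][:,:,::-1])
E
```

```text
time: 1.85
position: [0.4968, 0.1028, 0.5052]
tool_rot: [0.27, 1.553, -0.269]
ft_force: [0.5, 0.7, 0.1]
grip_width: 0.999
time: 2.35
position: [0.5543, -0.0011, 0.5046]
tool_rot: [0.385, 1.537, -0.385]
ft_force: [-1.2, 0.4, -0.3]
grip_width: 1.001
2.35 [ 0.5543 -0.0011  0.5046] [[-0.0004  0.4718  0.8817]
 [ 0.0004  0.8817 -0.4718]
 [-1.      0.0001 -0.0006]] [-0.5528  0.0847  0.5479  1.5472 -0.0445  1.5225  1.0751]
cam [0.4849 0.0375 0.4846]
```

View pics/w1.png

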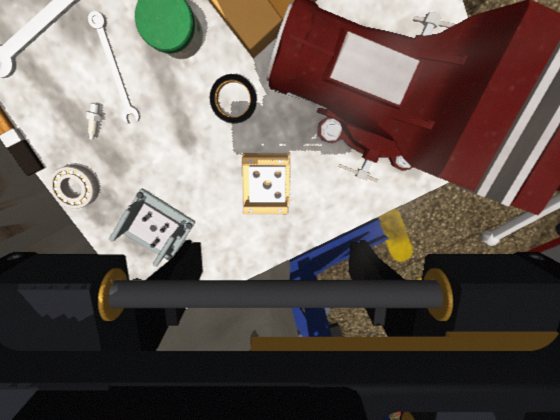

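View pics/s1.png

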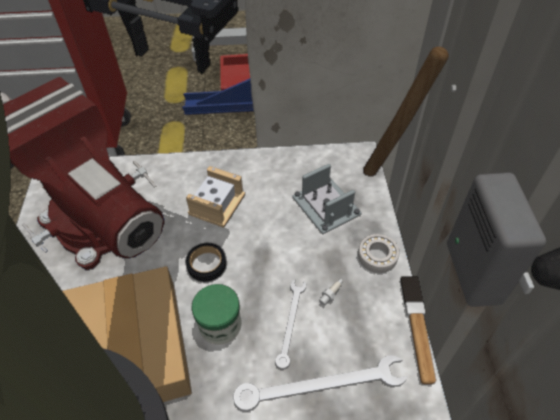

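The wrist view shows the block at (267,183), the studs near (148,216), (164,229) and (152,241), the tape at (233,98) and the vice front edge at about (272–320, 60–110). I'll measure from here and check how far the vice stays clear of a tool lowered onto the stand.

Run:
```python
from h import *
d=get_image("wrist");crop(d,"w1b",235,145,305,220,8);crop(d,"w1h",105,180,205,265,7)
s=get_image("side");c=get_image("scene");crop(c,"sc_v",330,160,530,300,4)
i=s["img"][70:270,0:180,::-1];cv2.imwrite("pics/sv.png",cv2.resize(i,None,fx=3,fy=3))
# where does vertical tool axis box project in side: body corners z .083 at grasp and camera position
yw=np.radians(62);y=np.array([np.cos(yw),np.sin(yw),0]);z=np.array([y[1],-y[0],0])
C=np.array([.5655,-.019,.083])
for a in(-.095,.095):
  for b in(-.0375,.0375):
    P=C+a*y+b*z;print(P,"side",proj(s,P),"scene",proj(c,P),"wrist",proj(d,P))
P=np.array([.497,.019,.176]);print("cam",proj(s,P),proj(c,P),proj(d,P))
```

```text
[ 0.4878 -0.0853  0.083 ] side [248.9486 206.9345] scene [307.9501 195.8086] wrist [194.0994 164.7647]
[ 0.554  -0.1205  0.083 ] side [268.0622 175.9786] scene [266.0262 198.5455] wrist [198.0904 218.0156]
[0.577  0.0825 0.083 ] side [151.1891 173.3639] scene [335.082  249.5371] wrist [336.392  165.0672]
[0.6432 0.0473 0.083 ] side [173.8849 145.6147] scene [281.8912 253.8826] wrist [333.1643 218.278 ]
cam [175.4715 167.8775] [348.5379 162.6385] [263.5096 138.3013]
```

View pics/w1b.png

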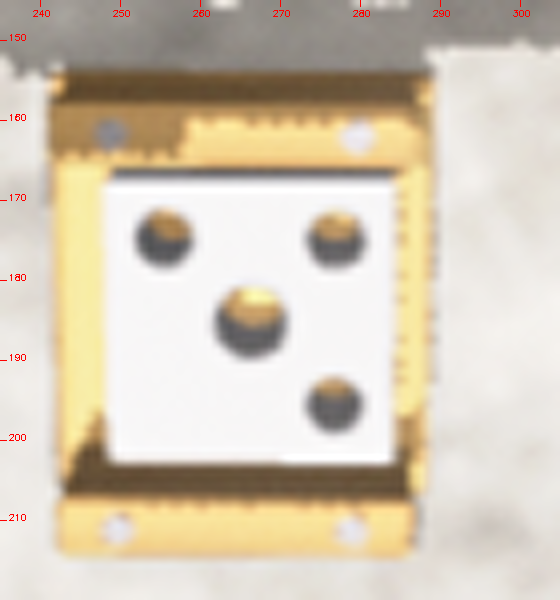

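View pics/w1h.png

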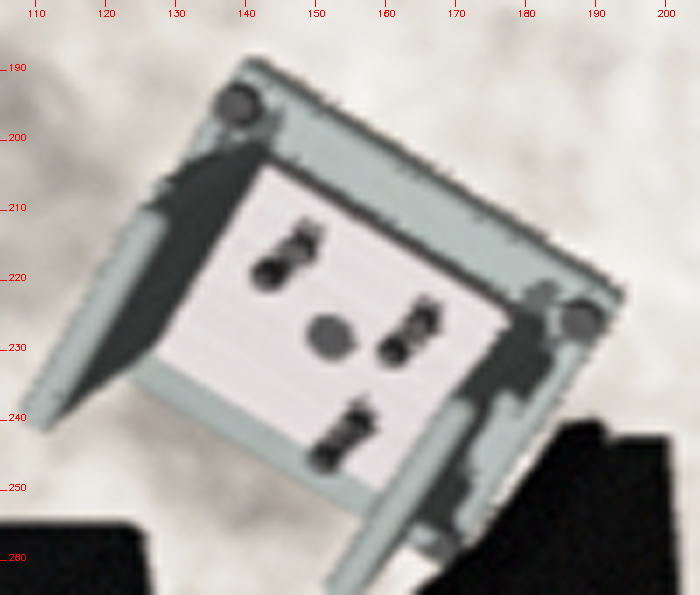

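View pics/sv.png

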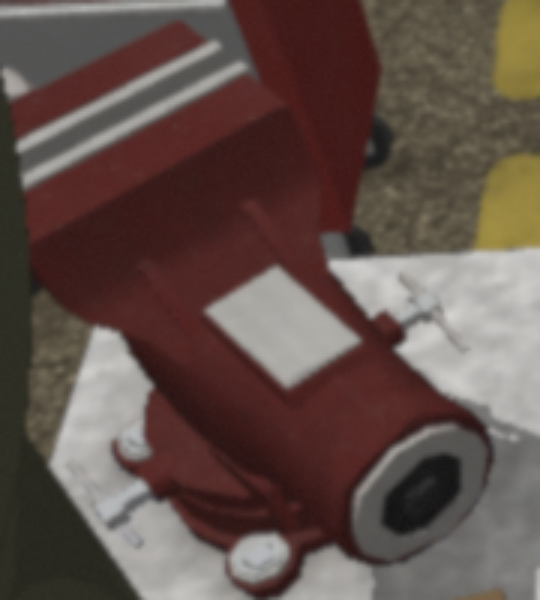

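View pics/sc_v.png

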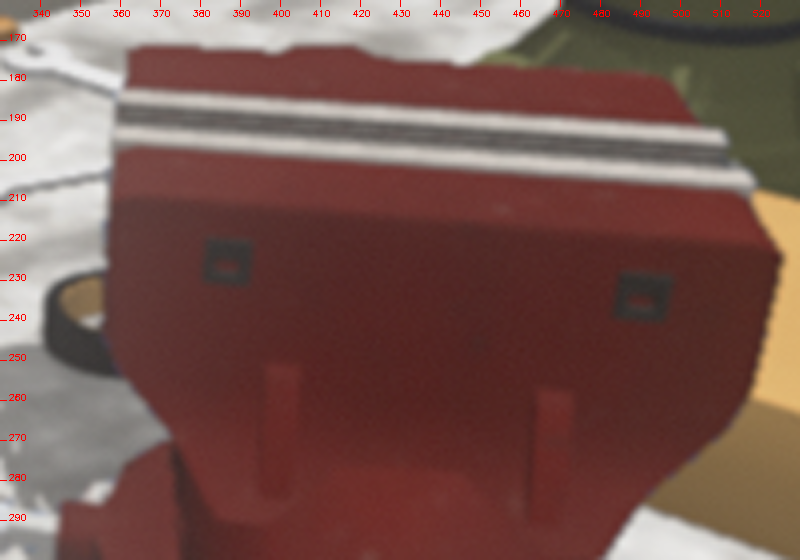

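Run:
```python
from h import *
d=get_image("wrist");s=get_image("side")
V=d["view"];cam=-V[:3,:3].T@V[:3,3]
print("nadir",proj(d,[cam[0],cam[1],0]))
H=np.array([onz(d,*p,.04) for p in [(255.5,175),(277,175),(277,195.5),(266.3,185.5)]]);print(H)
y=lambda a,b:np.degrees(np.arctan2(*(b-a)[[1,0]]))
print("yaw x",y(H[0],H[1]),"yaw y",y(H[2],H[1]),"cen",(H[0]+H[2])/2)
K=np.array([onz(d,*p,.04) for p in [(248.5,168),(284.7,168),(284.7,203),(248.5,203)]]);print("face",K.mean(0),y(K[0],K[1]),y(K[3],K[2]),np.linalg.norm(K[0]-K[1]),np.linalg.norm(K[1]-K[2]))
F=np.array([onz(d,*p,.01) for p in [(241.5,205),(289,154)]])
print("seat recess wrist",onz(d,152,228,.016),"side",onz(s,326,200,.016))
T=[(143,219.5),(161,230.5),(151.5,246)];B=[(149.5,213.5),(166.5,224),(157,238.5)]
for q in(T,B):
  for z in(.016,.04):
    P=np.array([onz(d,*p,z) for p in q]);print(z,P[:,:2].ravel(),[np.linalg.norm(P[a]-P[b]) for a,b in((0,1),(1,2),(0,2))])
Q=np.array([onz(d,*p,.008) for p in [(141,189),(194,222)]]);print("housing edge",Q,y(Q[0],Q[1]),np.linalg.norm(Q[0]-Q[1]))
# predicted seat with yaw 27
for c in([.543,-.2235],onz(d,152,228,.016)[:2]):
  t=np.radians(27);M=np.array([[np.cos(t),-np.sin(t)],[np.sin(t),np.cos(t)]])
  for p in((16,16),(-16,16),(16,-16)):
    w=np.array(c)+M@np.array(p)/1000
    print(p,"wrist b/t",proj(d,[*w,.016]),proj(d,[*w,.04]),"side",proj(s,[*w,.016]),proj(s,[*w,.04]))
```

```text
nadir [274.9129 117.0358]
[[ 0.5441 -0.0258  0.04  ]
 [ 0.5591  0.0025  0.04  ]
 [ 0.587  -0.0122  0.04  ]
 [ 0.5657 -0.0192  0.04  ]]
yaw x 62.11608829156111 yaw y 152.22700405504978 cen [ 0.5656 -0.019   0.04  ]
face [ 0.5663 -0.019   0.04  ] 62.11671923457477 62.11347703237255 0.05368998732148105 0.0539635057163518
seat recess wrist [ 0.5448 -0.224   0.016 ] side [ 0.5468 -0.2246  0.016 ]
0.016 [ 0.5256 -0.2286  0.5555 -0.2133  0.5713 -0.2433] [np.float64(0.03360089193114291), np.float64(0.03386033154582758), np.float64(0.048039987985030216)]
0.04 [ 0.5235 -0.2149  0.5519 -0.2004  0.5669 -0.2288] [np.float64(0.031880701627480953), np.float64(0.03212685928791024), np.float64(0.045580591321119183)]
0.016 [ 0.522  -0.2132  0.5502 -0.1988  0.5643 -0.2273] [np.float64(0.03165783871056563), np.float64(0.03179405982714625), np.float64(0.04461469763559317)]
0.04 [ 0.5201 -0.2003  0.5468 -0.1867  0.5602 -0.2137] [np.float64(0.030037122590993396), np.float64(0.030166369897343556), np.float64(0.04233065796096686)]
housing edge [[ 0.4816 -0.2057  0.008 ]
 [ 0.5699 -0.1602  0.008 ]] 27.31034823142167 0.09936595642543868
(16, 16) wrist b/t [164.8397 224.734 ] [159.5116 229.9472] side [313.5806 199.4402] [314.0853 190.952 ]
(-16, 16) wrist b/t [147.6472 214.1382] [141.4173 218.8915] side [323.3382 211.0359] [324.0611 202.6307]
(16, -16) wrist b/t [155.5026 239.4223] [149.8124 245.2544] side [327.9267 192.4883] [328.7227 183.9526]
(16, 16) wrist b/t [165.2011 225.7963] [159.8964 231.055 ] side [313.7482 198.6576] [314.2558 190.1641]
(-16, 16) wrist b/t [148.0311 215.2234] [141.8271 220.0244] side [323.4964 210.2235] [324.2216 201.812 ]
(16, -16) wrist b/t [155.8685 240.4533] [150.202 246.328] side [328.0744 191.7232] [328.8725 183.1825]
```

From the wrist view the block is at (0.566, -0.019), yaw 62.1° (face measured 53.7 × 54.0 mm), and the seat is near (0.5445, -0.223), yaw 27.3°. I'll centre over the block and go part of the way down.

```bash
python3 -m creep '[[0,-10.3,18.8,0,0,0,87],[40,0,0,0,0,0,87],[40,0,0,0,0,0,87],[40,0,0,0,0,0,87],[40,0,0,0,0,0,87]]'; python3 -m creep '[[15,0,0,0,0,0,87],[0,0,0,0,0,0,87]]'
python3 - <<'E'
from h import *
st=monitor.get_state();M=R.from_rotvec(st["tool_rot"]).as_matrix();print(st["time"],st["position"],M,st["joint_positions"])
d=np.array([.566,-.019,.196])-st["position"];print("tool delta mm",1000*M.T@d)
w=get_image("wrist");crop(w,"w2",150,60,420,300,3)
a=get_image("scene")["img"];b=get_image("side")["img"];cv2.imwrite("pics/ss2.png",cv2.resize(np.hstack([a,b])[:,:,::-1],(800,300)))
E
```

```text
time: 3.2
position: [0.5657, -0.0183, 0.3435]
tool_rot: [0.383, 1.536, -0.382]
ft_force: [1.1, 0.3, 0.3]
grip_width: 0.998
time: 3.4
position: [0.5652, -0.0183, 0.3279]
tool_rot: [0.382, 1.541, -0.384]
ft_force: [-0.3, -0.7, 0.5]
grip_width: 1.0
3.4 [ 0.5652 -0.0183  0.3279] [[-0.0041  0.469   0.8832]
 [-0.0006  0.8832 -0.469 ]
 [-1.     -0.0024 -0.0034]] [-0.5059  0.2106  0.5571  1.7809 -0.1186  1.1878  1.1688]
tool delta mm [131.9441   0.0781   1.4772]
```

View pics/w2.png

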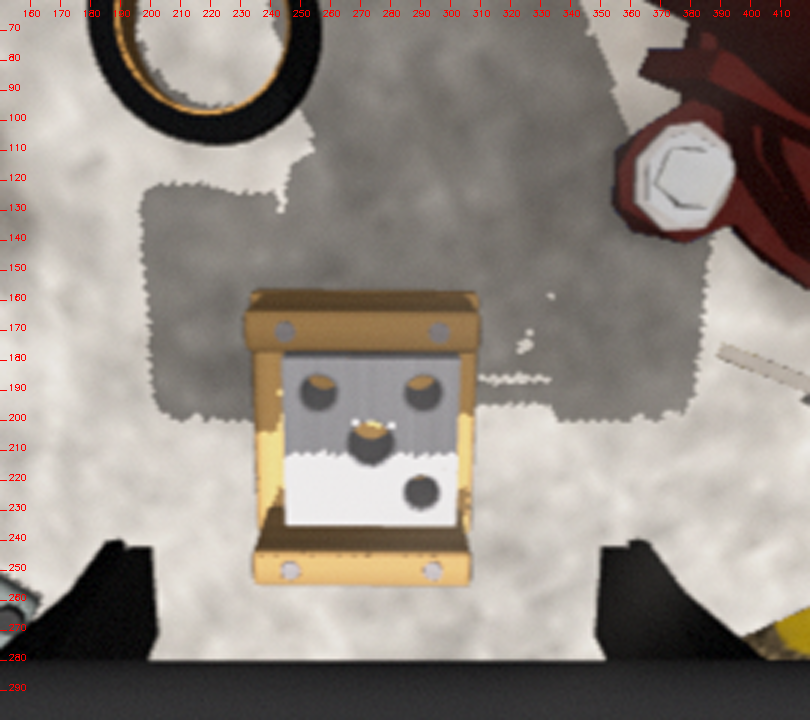

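View pics/ss2.png

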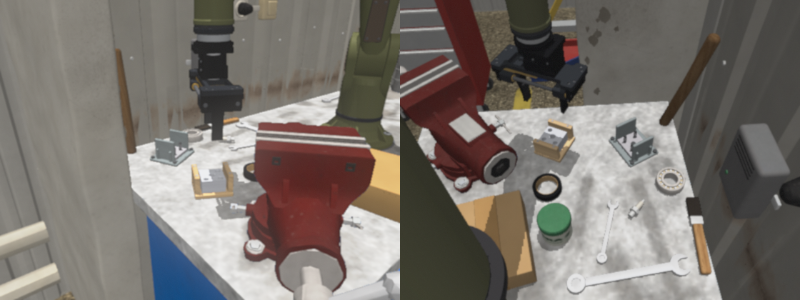

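The arm stays clear of the vice. The block's top face runs from (244,179) to (303,236), central between the fingers (their inner edges are at columns 200 and 350). I'll measure again from here.

Run:
```python
from h import *
d=get_image("wrist")
y=lambda a,b:np.degrees(np.arctan2(*(b-a)[[1,0]]))
K=np.array([onz(d,*p,.04) for p in [(244.7,179),(303.3,179),(302.5,235.5),(245,235.5)]]);print("face",K.mean(0),y(K[0],K[1]),y(K[3],K[2]),np.linalg.norm(K[0]-K[1]),np.linalg.norm(K[1]-K[2]))
H=np.array([onz(d,*p,.04) for p in [(256.3,190.7),(291,190.7),(290.5,224.5),(273.7,207)]]);print(H,(H[0]+H[2])/2,y(H[0],H[1]))
```

```text
face [ 0.5706 -0.0198  0.04  ] 61.95705874131761 61.93277743696868 0.05370850321707251 0.0557086359684693
[[ 0.5481 -0.0263  0.04  ]
 [ 0.5632  0.0021  0.04  ]
 [ 0.5926 -0.0135  0.04  ]
 [ 0.5696 -0.0195  0.04  ]] [ 0.5704 -0.0199  0.04  ] 61.95225356654582
```

```bash
python3 -m creep '[[40,0,2,0,0,0,87],[40,0,0,0,0,0,87],[30,0,0,0,0,0,87],[0,0,0,0,0,0,87]]'
python3 - <<'E'
from h import *
st=monitor.get_state();M=R.from_rotvec(st["tool_rot"]).as_matrix();print(st["time"],st["position"],M)
w=get_image("wrist");crop(w,"w3",150,130,410,330,3);V=w["view"];print(M.T@((-V[:3,:3].T@V[:3,3])-st["position"]))
E
```

```text
time: 4.0
position: [0.5665, -0.0194, 0.2174]
tool_rot: [0.382, 1.542, -0.385]
ft_force: [-0.3, -0.5, -0.5]
grip_width: 0.999
4.0 [ 0.5665 -0.0194  0.2174] [[-0.0053  0.4693  0.883 ]
 [-0.0005  0.883  -0.4693]
 [-1.     -0.003  -0.0044]]
[ 0.02    0.0013 -0.0795]
```

View pics/w3.png

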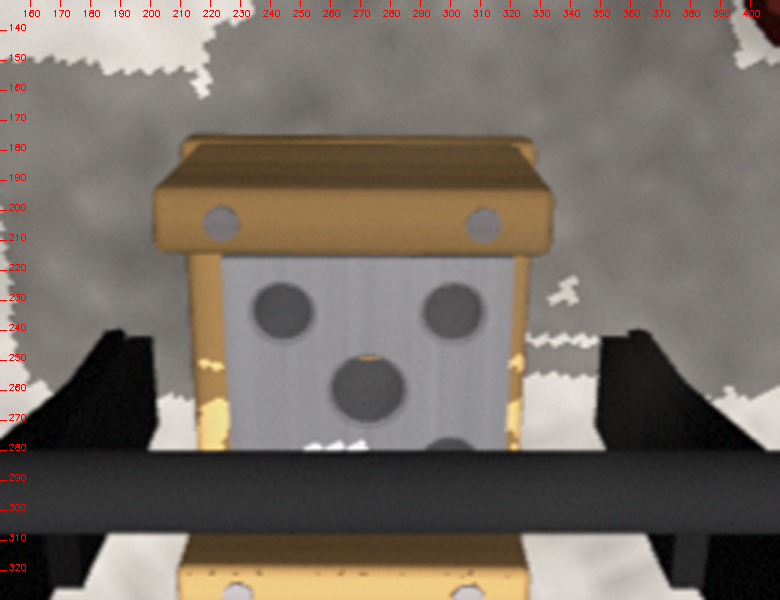

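The fingers straddle the block, whose bore is at (272,260), and it shows no contact. I correct a 0.3° tilt, go down to grasp height and close.

```bash
python3 -m creep '[[15,0,0,0,-0.0044,0.0029,87],[6.4,0,0,0,0,0,87],[0,0,0,0,0,0,87]]'; python3 -m creep '[[0,0,0,0,0,0,50],[0,0,0,0,0,0,45],[0,0,0,0,0,0,45],[0,0,0,0,0,0,45],[0,0,0,0,0,0,45]]' 35;  python3 -m creep '[[0,0,0,0,0,0,45],[0,0,0,0,0,0,45]]'
```

```text
time: 4.35
position: [0.5683, -0.0196, 0.1997]
tool_rot: [0.385, 1.53, -0.381]
ft_force: [0.0, -0.5, -0.4]
grip_width: 0.998
time: 4.85
position: [0.5677, -0.02, 0.1985]
tool_rot: [0.384, 1.532, -0.382]
ft_force: [-1.3, -2.1, 0.6]
grip_width: 0.632
time: 5.05
position: [0.5677, -0.0201, 0.1985]
tool_rot: [0.384, 1.532, -0.382]
ft_force: [-1.3, -1.5, 2.0]
grip_width: 0.62
```

It holds the block at 0.62 × 87 = 53.9 mm. Lifting straight up.

```bash
python3 -m creep '[[-5,0,0,0,0,0,45],[-15,0,0,0,0,0,45],[-30,0,0,0,0,0,45],[-40,0,0,0,0,0,45],[-20,0,0,0,0,0,45]]'
python3 - <<'E'
from h import *
st=monitor.get_state();M=R.from_rotvec(st["tool_rot"]).as_matrix();print(st["time"],st["position"],M,st["joint_positions"])
w=get_image("wrist");crop(w,"w4",150,130,410,330,3)
# to put-down: grasp point above (.44,-.125)
d=np.array([.44,-.125,st["position"][2]])-st["position"];print(1000*M.T@d)
E
```

```text
time: 5.55
position: [0.568, -0.0199, 0.3126]
tool_rot: [0.386, 1.527, -0.38]
ft_force: [0.8, 0.2, -2.9]
grip_width: 0.618
5.55 [ 0.568  -0.0199  0.3126] [[ 0.0104  0.4698  0.8827]
 [ 0.0013  0.8828 -0.4698]
 [-0.9999  0.0061  0.0085]] [-0.5038  0.2268  0.5612  1.7974 -0.1338  1.1443  1.1819]
[  -1.47   -152.8812  -63.6399]
```

View pics/w4.png

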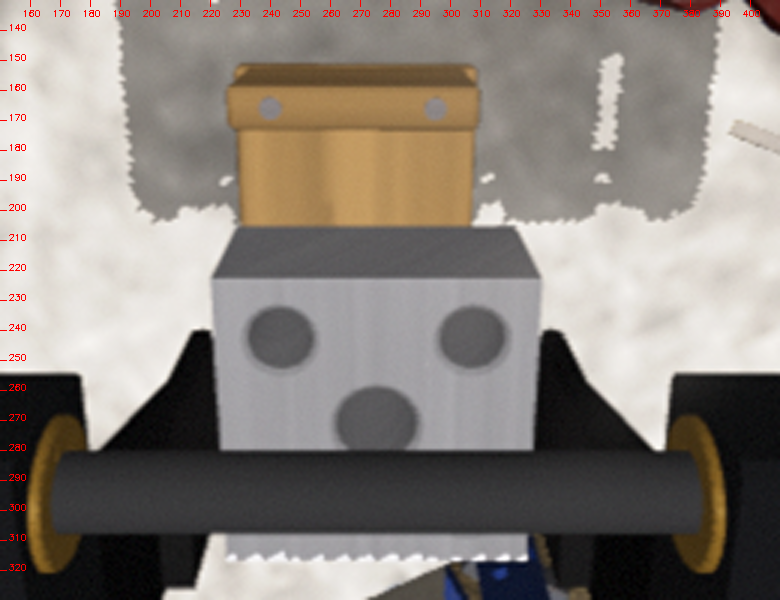

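The block is held level, clear of the stand. I carry it to the clear bench spot at (0.44, -0.125) without turning it; the turn comes after the regrasp, as asked.

```bash
python3 -m creep '[[0,-30,-12,0,0.0086,-0.006,45],[0,-40,-17,0,0,0,45],[0,-40,-17,0,0,0,45],[0,-43,-18,0,0,0,45],[0,0,0,0,0,0,45]]'
python3 - <<'E'
from h import *
st=monitor.get_state();M=R.from_rotvec(st["tool_rot"]).as_matrix();print(st["time"],st["position"],M,st["joint_positions"])
d=np.array([.44,-.125,st["position"][2]])-st["position"];print(1000*M.T@d)
e=np.array([0,0,-1])-M[:,0];t=M.T@e;print("turn y,z",-t[2],t[1])
E
```

```text
time: 6.1
position: [0.4343, -0.1291, 0.3083]
tool_rot: [0.389, 1.544, -0.39]
ft_force: [0.3, -0.3, -1.9]
grip_width: 0.617
6.1 [ 0.4343 -0.1291  0.3083] [[-0.0079  0.4761  0.8793]
 [ 0.0009  0.8794 -0.4761]
 [-1.     -0.003  -0.0074]] [-0.4283 -0.0501  0.6494  2.0575  0.0344  1.1321  1.2802]
[-0.0415  6.2902  3.076 ]
turn y,z -0.0074208031610709605 0.002963678373645709
```

```bash
python3 -m creep '[[20,7,4,0,-0.0074,0.003,45],[40,0,0,0,0,0,45],[35,0,0,0,0,0,45],[15,0,0,0,0,0,45],[0,0,0,0,0,0,45]]'
python3 - <<'E'
from h import *
st=monitor.get_state();M=R.from_rotvec(st["tool_rot"]).as_matrix();print(st["time"],st["position"],M,st["ft_force"])
e=np.array([0,0,-1])-M[:,0];t=M.T@e;print("turn y,z",-t[2],t[1])
s=get_image("side");crop(s,"s5",200,140,360,300,4)
E
```

```text
time: 6.6
position: [0.4445, -0.12, 0.1966]
tool_rot: [0.382, 1.539, -0.385]
ft_force: [0.8, 0.3, -2.0]
grip_width: 0.618
6.6 [ 0.4445 -0.12    0.1966] [[-0.0025  0.4696  0.8829]
 [-0.0017  0.8829 -0.4696]
 [-1.     -0.0027 -0.0014]] [ 0.7623  0.3265 -2.0061]
turn y,z -0.0014164025921333603 0.0027072487153941963
```

View pics/s5.png

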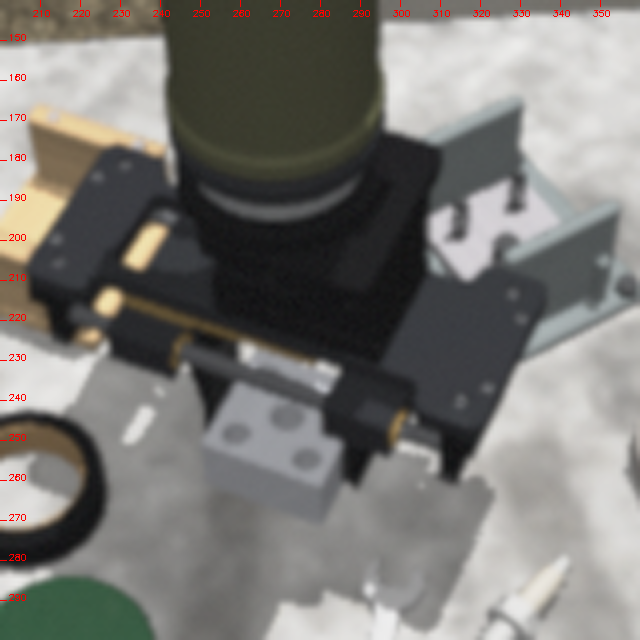

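The block, at about (270,250), is some 8 mm above clear bench. Lowering it gently.

```bash
python3 -m creep '[[5,0,0,0,-0.0014,0.0027,45],[1.5,0,0,0,0,0,45],[0,0,0,0,0,0,45]]';python3 -m creep '[[1,0,0,0,0,0,45],[0,0,0,0,0,0,45]]'
```

```text
time: 6.95
position: [0.4462, -0.1206, 0.1929]
tool_rot: [0.384, 1.53, -0.381]
ft_force: [-0.1, 1.3, -1.3]
grip_width: 0.615
time: 7.15
position: [0.446, -0.1206, 0.1916]
tool_rot: [0.384, 1.531, -0.381]
ft_force: [0.0, -0.9, -1.7]
grip_width: 0.617
```

```bash
python3 -m creep '[[2,0,0,0,0.003,0,45],[0,0,0,0,0,0,45]]';python3 -m creep '[[1,0,0,0,0,0,45],[0,0,0,0,0,0,45]]'; python3 -m creep '[[1,0,0,0,0,0,45],[0,0,0,0,0,0,45]]'
```

```text
time: 7.35
position: [0.4458, -0.1206, 0.1891]
tool_rot: [0.385, 1.535, -0.381]
ft_force: [0.0, -0.3, -2.9]
grip_width: 0.618
time: 7.55
position: [0.4459, -0.1207, 0.1885]
tool_rot: [0.385, 1.535, -0.381]
ft_force: [-0.5, 0.5, 2.3]
grip_width: 0.616
time: 7.75
position: [0.4461, -0.1208, 0.1885]
tool_rot: [0.385, 1.535, -0.381]
ft_force: [-6.2, 1.7, 13.9]
grip_width: 0.618
```

Contact came at TCP z = 0.1885, as expected. I ease off, open, and lift straight up.

```bash
python3 -m creep '[[-1,0,0,0,0,0,45],[0,0,0,0,0,0,65],[0,0,0,0,0,0,87],[0,0,0,0,0,0,87],[0,0,0,0,0,0,87]]';python3 -m creep '[[0,0,0,0,0,0,87],[-20,0,0,0,0,0,87],[-40,0,0,0,0,0,87],[-40,0,0,0,0,0,87],[0,0,0,0,0,0,87]]'
python3 - <<'E'
from h import *
st=monitor.get_state();M=R.from_rotvec(st["tool_rot"]).as_matrix();print(st["time"],st["position"],M,st["joint_positions"])
w=get_image("wrist");crop(w,"w6",150,130,410,330,3)
E
```

```text
time: 8.25
position: [0.4459, -0.1206, 0.1882]
tool_rot: [0.385, 1.534, -0.381]
ft_force: [0.0, 0.3, -0.1]
grip_width: 0.893
time: 8.75
position: [0.4477, -0.1216, 0.2932]
tool_rot: [0.387, 1.525, -0.379]
ft_force: [-0.1, -0.1, 0.7]
grip_width: 1.001
8.75 [ 0.4477 -0.1216  0.2932] [[ 0.0127  0.4696  0.8828]
 [ 0.002   0.8828 -0.4697]
 [-0.9999  0.0077  0.0103]] [-0.449  -0.0089  0.6633  2.0591  0.0009  1.0775  1.2957]
```

View pics/w6.png

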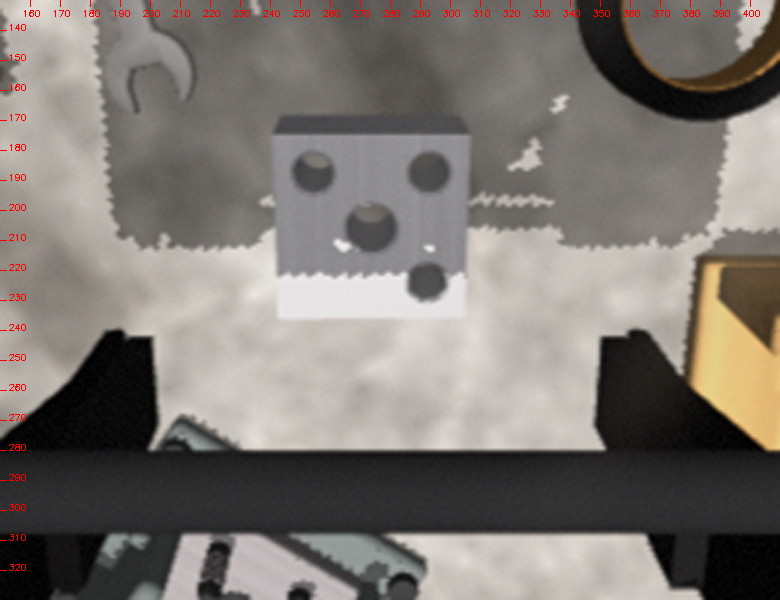

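The block stands upright and free; its face runs from (241,174) to (306,236) with the bore at (273,206). I measure it, then turn the tool 90°.

```bash
python3 - <<'E'
from h import *
d=get_image("wrist")
y=lambda a,b:np.degrees(np.arctan2(*(b-a)[[1,0]]))
K=np.array([onz(d,*p,.03) for p in [(241,174.5),(306,174.5),(305.2,236),(242,236)]]);print("face",K.mean(0),y(K[0],K[1]),y(K[3],K[2]),np.linalg.norm(K[0]-K[1]),np.linalg.norm(K[1]-K[2]))
H=np.array([onz(d,*p,.03) for p in [(254.2,187.3),(293,187.3),(292.3,224.5),(273.7,206)]]);print(H,(H[0]+H[2])/2,y(H[0],H[1]))
E
python3 -m creep '[[0,0,0,0.1428,0.0103,-0.0077,87],[0,0,0,0.1428,0,0,87],[0,0,0,0.1428,0,0,87],[0,0,0,0.1428,0,0,87],[0,0,0,0.1428,0,0,87]]';python3 -m creep '[[0,0,0,0.1428,0,0,87],[0,0,0,0.1428,0,0,87],[0,0,0,0.1428,0,0,87],[0,0,0,0.1428,0,0,87],[0,0,0,0.1428,0,0,87]]';python3 -m creep '[[0,0,0,0.1428,0,0,87],[0,0,0,0,0,0,87],[0,0,0,0,0,0,87]]'
python3 - <<'E'
from h import *
st=monitor.get_state();M=R.from_rotvec(st["tool_rot"]).as_matrix();print(st["time"],st["position"],M,st["joint_positions"])
e=np.array([0,0,-1])-M[:,0];t=M.T@e;print("turn y,z",-t[2],t[1])
w=get_image("wrist");crop(w,"w7",150,130,410,330,3)
E
```

```text
face [ 0.4418 -0.1165  0.03  ] 61.914229629640154 61.835110513833264 0.05244965908163767 0.0535241275793139
[[ 0.4201 -0.1229  0.03  ]
 [ 0.435  -0.0949  0.03  ]
 [ 0.4636 -0.1102  0.03  ]
 [ 0.4416 -0.1164  0.03  ]] [ 0.4418 -0.1165  0.03  ] 61.89856374412691
time: 9.35
position: [0.4448, -0.1206, 0.2864]
tool_rot: [0.934, 1.371, -0.946]
ft_force: [0.3, 0.4, -0.1]
grip_width: 1.0
time: 9.85
position: [0.4448, -0.1205, 0.2864]
tool_rot: [1.456, 1.03, -1.475]
ft_force: [0.8, 0.7, 0.4]
grip_width: 1.0
time: 10.15
position: [0.4451, -0.1206, 0.2871]
tool_rot: [1.549, 0.946, -1.568]
ft_force: [-0.2, -0.5, -0.3]
grip_width: 1.003
10.15 [ 0.4451 -0.1206  0.2871] [[-0.0124  0.8844 -0.4665]
 [ 0.0003 -0.4665 -0.8845]
 [-0.9999 -0.0112  0.0055]] [-0.451   0.0046  0.6658  2.0622 -0.0006  1.088  -0.2703]
turn y,z 0.005509690117963818 0.011169369128039402
```

View pics/w7.png

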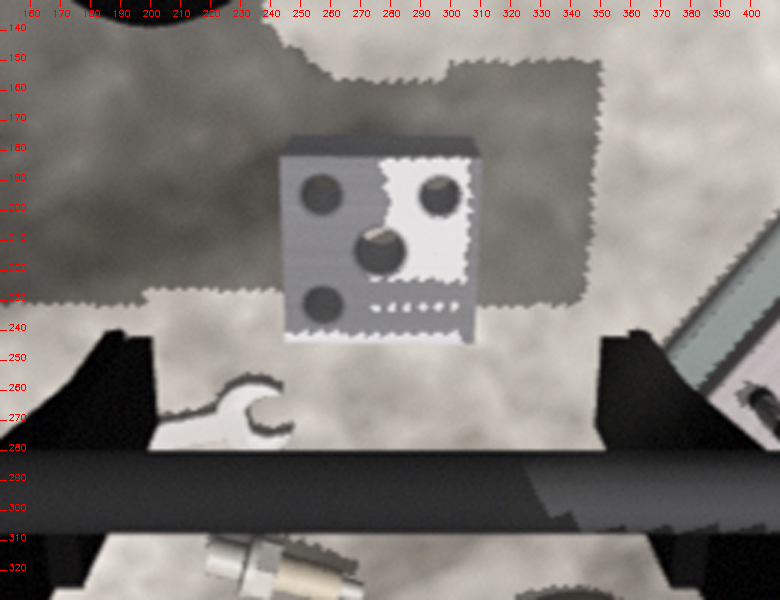

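Run:
```python
from h import *
d=get_image("wrist");s=get_image("side");crop(s,"s7",200,140,360,300,4)
st=monitor.get_state();M=R.from_rotvec(st["tool_rot"]).as_matrix()
y=lambda a,b:np.degrees(np.arctan2(*(b-a)[[1,0]]))
K=np.array([onz(d,*p,.03) for p in [(243,182),(310,182),(308,243.8),(245,243.8)]]);print("face",K.mean(0),y(K[0],K[1]),y(K[3],K[2]),np.linalg.norm(K[0]-K[1]),np.linalg.norm(K[1]-K[2]))
H=np.array([onz(d,*p,.03) for p in [(257,195),(296.5,195.3),(257.3,231.7),(276.5,214)]]);print(H,(H[1]+H[2])/2,y(H[0],H[1]),y(H[0],H[2]))
print("tool yaw",np.degrees(np.arctan2(M[1,1],M[0,1])))
g=st["position"]+M@[.164,0,0]
c=(K.mean(0));print("grasp pt",g,"to block in tool",1000*M.T@(c-g))
```

```text
face [ 0.4444 -0.1178  0.03  ] -27.711911626559303 -27.550437482606455 0.05373389704346703 0.05377995000357723
[[ 0.438  -0.0962  0.03  ]
 [ 0.4663 -0.1113  0.03  ]
 [ 0.4227 -0.1243  0.03  ]
 [ 0.4444 -0.1179  0.03  ]] [ 0.4445 -0.1178  0.03  ] -28.128897198076615 -118.42294969071796
tool yaw -27.89796648212282
grasp pt [ 0.4436 -0.1206  0.1238] to block in tool [93.8213  0.3582 -3.3448]
```

View pics/s7.png

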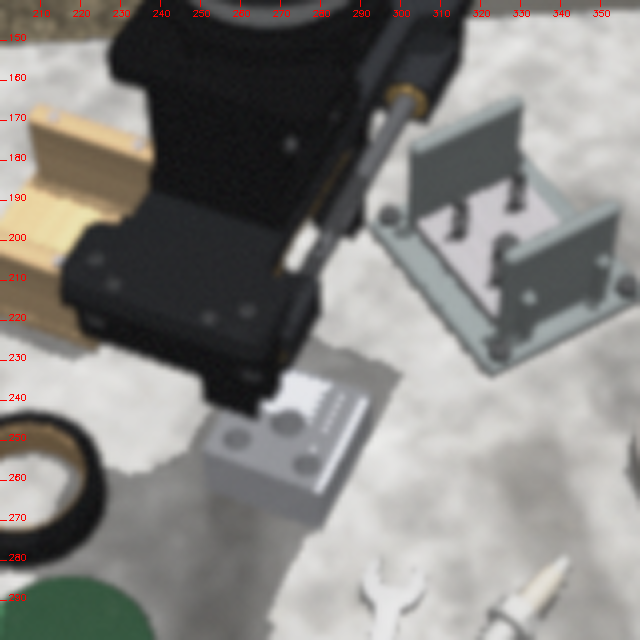

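The jaws are square with the block to within 0.2°. I correct the tilt, centre, and go down.

```bash
python3 -m creep '[[10,-2.3,-2,0,0.0055,0.0112,87],[30,0,0,0,0,0,87],[35,0,0,0,0,0,87],[15,0,0,0,0,0,87],[0,0,0,0,0,0,87]]'
python3 - <<'E'
from h import *
st=monitor.get_state();M=R.from_rotvec(st["tool_rot"]).as_matrix();print(st["time"],st["position"],M,st["ft_force"])
e=np.array([0,0,-1])-M[:,0];t=M.T@e;print("turn y,z",-t[2],t[1])
w=get_image("wrist");crop(w,"w8",150,130,410,330,3)
s=get_image("side");crop(s,"s8",200,140,360,300,4)
E
```

```text
time: 10.8
position: [0.4432, -0.1176, 0.1962]
tool_rot: [1.557, 0.939, -1.561]
ft_force: [-0.5, 0.3, -0.2]
grip_width: 0.999
10.8 [ 0.4432 -0.1176  0.1962] [[-0.0028  0.8834 -0.4686]
 [-0.0004 -0.4686 -0.8834]
 [-1.     -0.0023  0.0016]] [-0.5447  0.2537 -0.1677]
turn y,z 0.0016403399846967347 0.002321867911926106
```

View pics/w8.png

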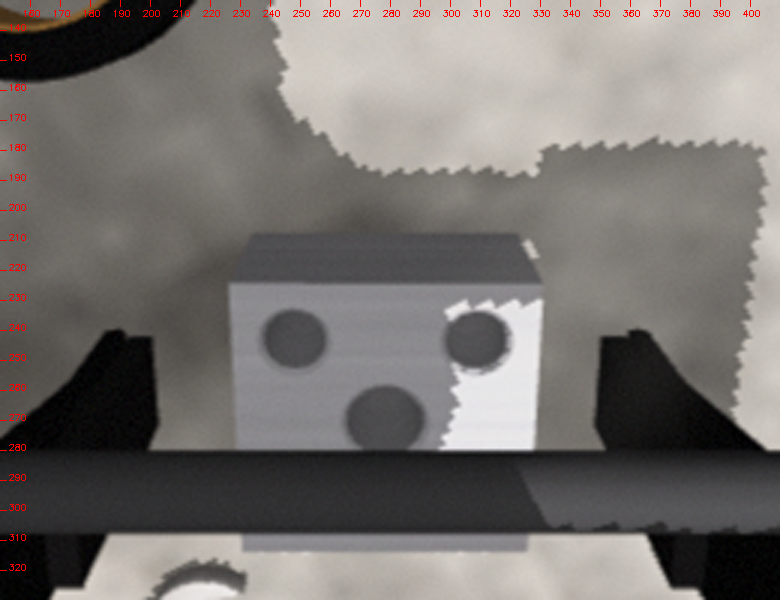

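View pics/s8.png

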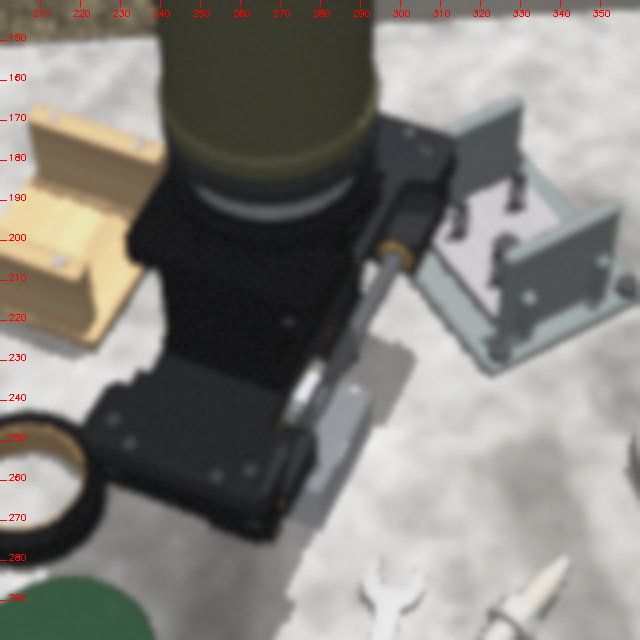

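The block sits between the fingers (columns 227–330 against 200–350). Going down the last 9 mm, then closing.

```bash
python3 -m creep '[[6,1,0,0,0.0016,0.0023,87],[3,0,0,0,0,0,87],[0,0,0,0,0,0,87]]'; python3 -m creep '[[0,0,0,0,0,0,60],[0,0,0,0,0,0,48],[0,0,0,0,0,0,45],[0,0,0,0,0,0,45],[0,0,0,0,0,0,45]]' 40; python3 -m creep '[[0,0,0,0,0,0,45],[0,0,0,0,0,0,45],[0,0,0,0,0,0,45]]'
```

```text
time: 11.2
position: [0.4455, -0.1184, 0.1894]
tool_rot: [1.563, 0.935, -1.554]
ft_force: [-0.3, 0.4, -0.5]
grip_width: 1.005
time: 11.7
position: [0.4454, -0.1183, 0.1893]
tool_rot: [1.563, 0.935, -1.555]
ft_force: [-1.6, 1.0, 1.7]
grip_width: 0.63
time: 12.0
position: [0.4454, -0.1183, 0.1893]
tool_rot: [1.563, 0.935, -1.555]
ft_force: [-0.6, 0.7, 1.5]
grip_width: 0.62
```

It holds the y faces (0.62 × 87 = 53.9 mm). I record the grip orientation, at which the block is flat on the bench, then lift and turn -34.8°.

```bash
python3 - <<'E'
from h import *
st=monitor.get_state();M=R.from_rotvec(st["tool_rot"]).as_matrix();np.save("Rgrip.npy",M);print(M,st["position"])
E
python3 -m creep '[[-10,0,0,0,0,0,45],[-30,0,0,0,0,0,45],[-40,0,0,0,0,0,45],[-30,0,0,0,0,0,45],[0,0,0,0.12,0,0,45]]'; python3 -m creep '[[0,0,0,0.12,0,0,45],[0,0,0,0.122,0,0,45],[0,0,0,0.122,0,0,45],[0,0,0,0.122,0,0,45],[0,0,0,0,0,0,45]]'
python3 - <<'E'
from h import *
st=monitor.get_state();M=R.from_rotvec(st["tool_rot"]).as_matrix();print(st["time"],st["position"],M,st["joint_positions"])
print("yaw",np.degrees(np.arctan2(M[1,1],M[0,1])))
d=np.array([.5445,-.223,st["position"][2]])-st["position"];print(1000*M.T@d)
e=np.array([0,0,-1])-M[:,0];t=M.T@e;print("turn y,z",-t[2],t[1])
w=get_image("wrist");cv2.imwrite("pics/w9.png",w["img"][:,:,::-1])
E
```

```text
[[ 0.0046  0.8829 -0.4695]
 [ 0.0008 -0.4695 -0.8829]
 [-1.      0.0037 -0.0029]] [ 0.4454 -0.1183  0.1893]
time: 12.5
position: [0.4466, -0.1193, 0.304]
tool_rot: [1.654, 0.849, -1.63]
ft_force: [1.0, -0.5, -1.8]
grip_width: 0.614
time: 13.0
position: [0.4448, -0.1187, 0.2996]
tool_rot: [1.962, 0.473, -1.95]
ft_force: [0.4, 0.3, -2.1]
grip_width: 0.621
13.0 [ 0.4448 -0.1187  0.2996] [[ 0.0056  0.4576 -0.8891]
 [ 0.0003 -0.8891 -0.4576]
 [-1.      0.0023 -0.0051]] [-0.462  -0.0252  0.665   2.0575  0.0158  1.0986 -0.8998]
yaw -62.766477235528384
[  0.5249 138.4072 -40.9359]
turn y,z -0.005109678802669316 -0.0022813059533932124
```

View pics/w9.png

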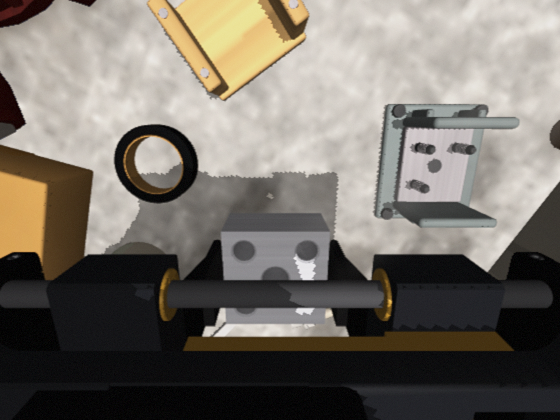

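The block is held square, and the housing now appears axis-aligned in the wrist view: studs near (424,149), (463,149) and (419,187), recess near (434,165). Enlarging it.

Run:
```python
from h import *
d=get_image("wrist");crop(d,"w9h",365,90,525,235,5);crop(d,"w9b",200,200,350,330,5)
```

```text
(no output)
```

View pics/w9h.png

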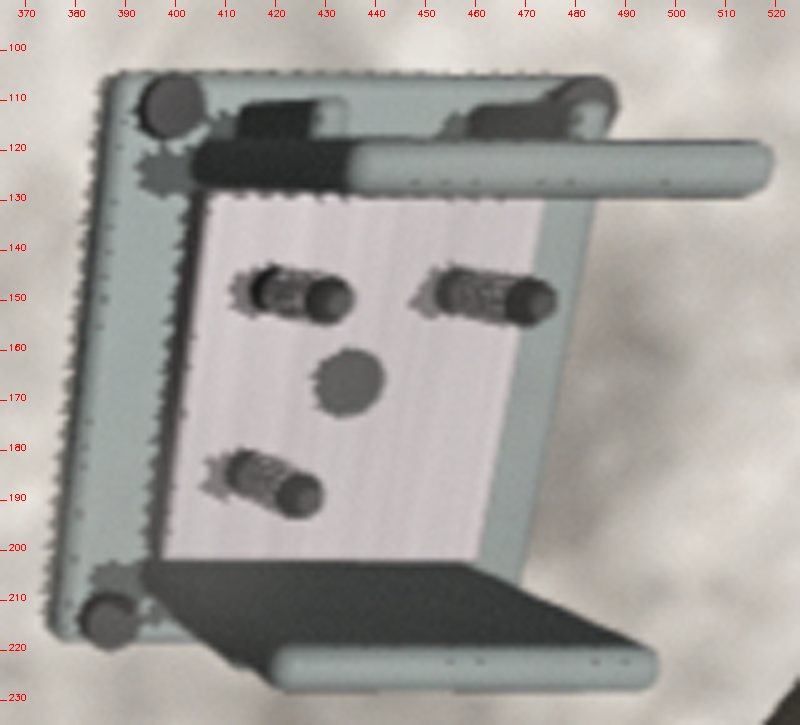

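View pics/w9b.png

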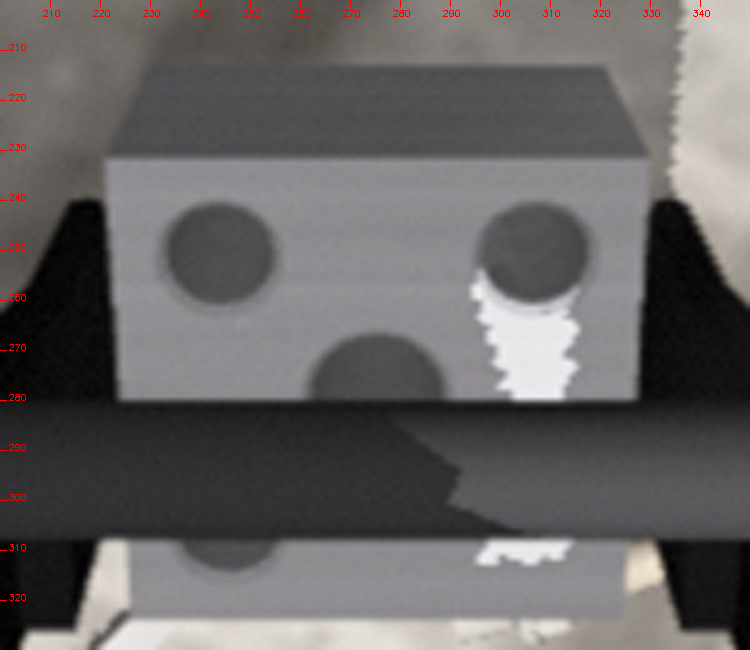

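```bash
cat > m.py <<'E'
from h import *
def inplane(d,st,u,v,xt):
    M=R.from_rotvec(st["tool_rot"]).as_matrix();c,w=ray(d,u,v)
    c=M.T@(c-st["position"]);w=M.T@w;return c+w*(xt-c[0])/w[0]
E
python3 - <<'E'
from m import *
d=get_image("wrist");st=monitor.get_state()
K=np.array([inplane(d,st,*p,.1593) for p in [(221,231.5),(330,231.5),(324.5,323.7),(226,323.7)]])*1000
print("block face in tool\n",K,K.mean(0),np.linalg.norm(K[0]-K[1]),np.linalg.norm(K[1]-K[2]))
H=np.array([inplane(d,st,*p,.1593) for p in [(244.2,250.8),(306.8,250.3)]])*1000;print("holes (expect y -16,+16; z -16)",H)
y=lambda a,b:np.degrees(np.arctan2(*(b-a)[[1,0]]))
for q,z in(([(431,150),(471,150.5),(425,189.7)],.04),([(418.5,148),(457,148.3),(413,184.7)],.016)):
    P=np.array([onz(d,*p,z) for p in q]);print(z,P[:,:2].ravel(),[np.linalg.norm(P[a]-P[b]) for a,b in((0,1),(1,2),(0,2))],"cen",(P[1]+P[2])/2,"yaw y",y(P[1],P[0]),"yaw x",y(P[2],P[0]))
print("recess",onz(d,435,166.5,.016))
E
```

```text
block face in tool
 [[159.3    -27.6969 -25.871 ]
 [159.3     26.2714 -25.8943]
 [159.3     26.1117  28.1017]
 [159.3    -27.773   28.1519]] [159.3     -0.7717   1.1221] 53.96830616387454 53.99624688887007
holes (expect y -16,+16; z -16) [[159.3    -16.5162 -15.4344]
 [159.3     15.0984 -15.7269]]
0.04 [ 0.551  -0.201   0.5652 -0.2292  0.5225 -0.2156] [np.float64(0.03154296593642704), np.float64(0.044787709473554246), np.float64(0.03201142968428181)] cen [ 0.5439 -0.2224  0.04  ] yaw y 116.68859694916544 yaw x 27.078750573169568
0.016 [ 0.551  -0.2024  0.5661 -0.2321  0.522  -0.2168] [np.float64(0.03329992519700972), np.float64(0.04661917805506977), np.float64(0.03233890390545649)] cen [ 0.544  -0.2245  0.016 ] yaw y 116.95506251157084 yaw x 26.458703967084972
recess [ 0.5444 -0.2246  0.016 ]
```

Measured in the tool frame, the held block is 53.97 × 54.0 mm with its centre at y = -0.8, z = +1.1 mm. The seat reads (0.544, -0.2235). I move partway and measure again from closer, settled.

```bash
python3 -m creep '[[0,25,0,0,0,0,45],[0,30,0,0,0,0,45],[0,15,0,0,0,0,45],[0,0,0,0,0,0,45],[0,0,0,0,0,0,45]]'
cat >> m.py <<'E'
G=np.load("Rgrip.npy");n=G.T@np.array([0,0,1.])
def level(M):  # turn (tool axes) that levels the block
    t=np.cross(n,M.T@np.array([0,0,1.]));return t
E
python3 - <<'E'
from m import *
st=monitor.get_state();M=R.from_rotvec(st["tool_rot"]).as_matrix();print(st["time"],st["position"],M)
print("turn to level",level(M),"block tilt deg",np.degrees(level(M)))
d=get_image("wrist");crop(d,"w10h",280,90,440,235,5)
E
```

```text
time: 13.65
position: [0.4768, -0.1804, 0.2992]
tool_rot: [1.96, 0.475, -1.951]
ft_force: [-0.2, 0.9, -2.4]
grip_width: 0.617
13.65 [ 0.4768 -0.1804  0.2992] [[ 0.004   0.4588 -0.8885]
 [ 0.0007 -0.8885 -0.4588]
 [-1.      0.0012 -0.0039]]
turn to level [-0.     -0.001   0.0025] block tilt deg [-0.0006 -0.0593  0.1428]
```

View pics/w10h.png

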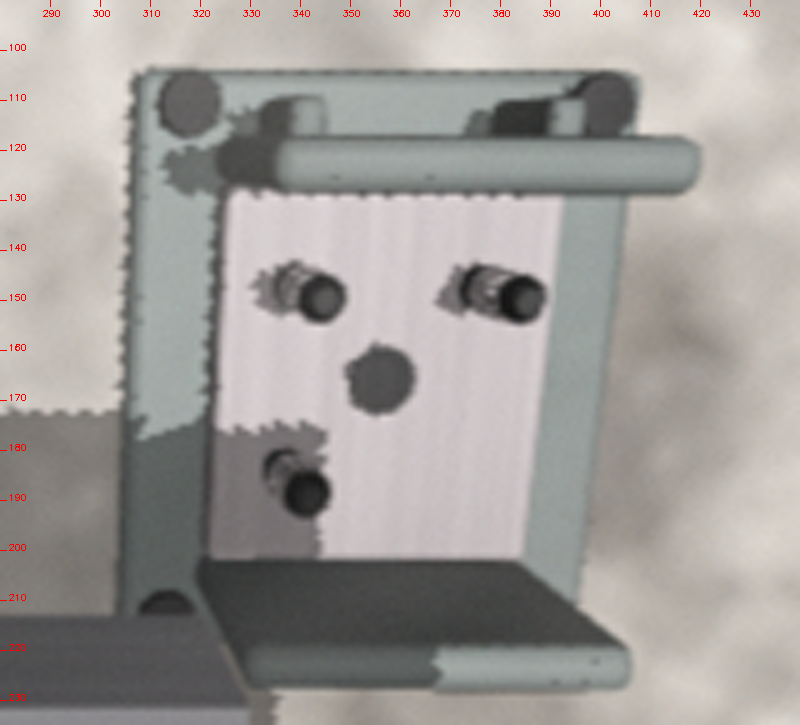

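Tips are at (344.5,149.5), (384.5,150) and (341.5,189), recess at (356.5,166.5), and the block nose just shows at the lower left, clear of the housing.

Run:
```python
from m import *
d=get_image("wrist");st=monitor.get_state();M=R.from_rotvec(st["tool_rot"]).as_matrix()
y=lambda a,b:np.degrees(np.arctan2(*(b-a)[[1,0]]))
for q,z in(([(344.5,149.5),(384.5,150),(341.5,189)],.04),):
    P=np.array([onz(d,*p,z) for p in q]);c=(P[1]+P[2])/2;print(z,P[:,:2].ravel(),[np.linalg.norm(P[a]-P[b]) for a,b in((0,1),(1,2),(0,2))],"cen",c,"yaw y",y(P[1],P[0]),"yaw x",y(P[2],P[0]))
r=onz(d,356.3,166.5,.016);print("recess",r)
b=st["position"]+M@np.array([.1893,-.0008,.0011]);print("block bottom",b,"block yaw",np.degrees(np.arctan2(M[1,1],M[0,1]))+90)
for s in(c,r,np.array([.5442,-.2235,0])):
    e=s-b;e[2]=0;print("shift tool mm",1000*M.T@e)
```

```text
0.04 [ 0.5516 -0.2015  0.5657 -0.2296  0.5232 -0.2157] [np.float64(0.03140375724547793), np.float64(0.044630325375924755), np.float64(0.031749386600029586)] cen [ 0.5444 -0.2226  0.04  ] yaw y 116.62407237054403 yaw x 26.69169684643766
recess [ 0.5441 -0.2242  0.016 ]
block bottom [ 0.4762 -0.1792  0.1098] block yaw 27.380013666499863
shift tool mm [  0.2378  69.9785 -40.6139]
shift tool mm [  0.234   71.2108 -39.5576]
shift tool mm [  0.2356  70.6235 -40.0005]
```

Both estimates agree to about 1 mm: shift y +70.5, z -40 mm, with 0.6° of yaw.

```bash
python3 -m creep '[[0,20,-12,0.01,-0.001,0.0025,45],[0,30,-17,0,0,0,45],[0,20.5,-11,0,0,0,45],[0,0,0,0,0,0,45],[0,0,0,0,0,0,45]]'
cat > where.py <<'E'
from m import *
st=monitor.get_state();M=R.from_rotvec(st["tool_rot"]).as_matrix();print(st["time"],"TCP",st["position"],"F",st["ft_force"],"T",st["torque"],"w",st["grip_width"]*87)
b=st["position"]+M@np.array([.1893,-.0008,.0011]);e=np.array([.5442,-.2235,0])-b;e[2]=0
print("block bottom",b,"yaw",np.degrees(np.arctan2(M[1,1],M[0,1]))+90,"shift",1000*M.T@e,"level turn",level(M))
E
python3 where.py
python3 - <<'E'
from h import *
d=get_image("wrist");cv2.imwrite("pics/w11.png",d["img"][:,:,::-1]);s=get_image("side");crop(s,"s11",250,120,400,260,5)
E
```

```text
time: 14.25
position: [0.5443, -0.2247, 0.2994]
tool_rot: [1.964, 0.464, -1.957]
ft_force: [-0.1, -0.3, -1.7]
grip_width: 0.616
14.25 TCP [ 0.5443 -0.2247  0.2994] F [-0.0869 -0.3312 -1.6808] T [-0.0568  0.1824 -0.0627] w 53.58217701320244
block bottom [ 0.5436 -0.2247  0.1101] yaw 26.757851394803353 shift [ 0.0002 -0.8557 -1.0669] level turn [-0.      0.0002  0.0007]
```

View pics/w11.png

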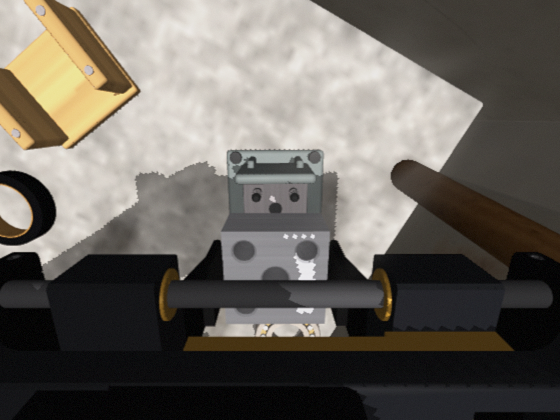

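View pics/s11.png

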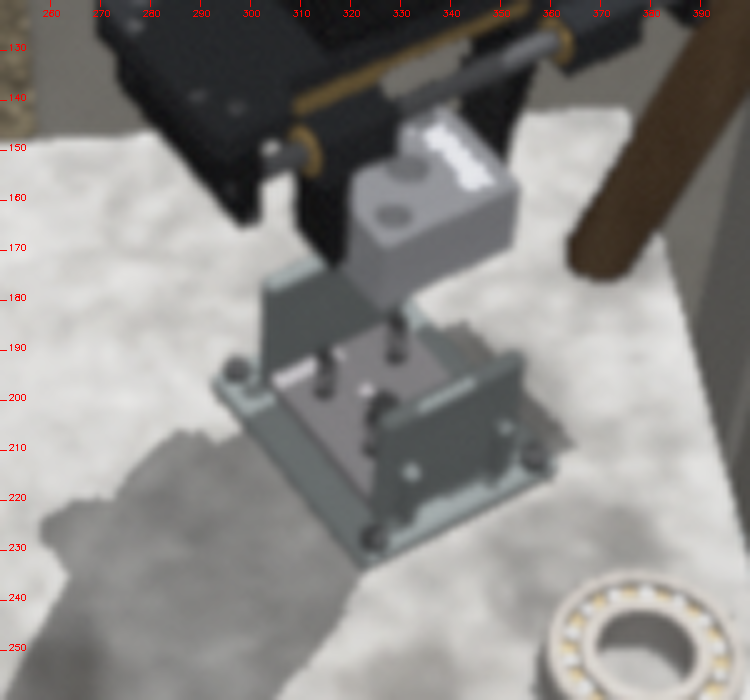

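The block is over the housing. The broom handle at the right is close to the gripper's end, so I check that clearance and remeasure the two visible studs before lowering.

Run:
```python
from m import *
d=get_image("wrist");s=get_image("side");c=get_image("scene")
b,e1=tri(s,(371,172),c,(184,210));t,e2=tri(s,(437,55),c,(167,72));print("handle",b,e1,t,e2)
st=monitor.get_state();M=R.from_rotvec(st["tool_rot"]).as_matrix()
ax=(t-b)/np.linalg.norm(t-b)
for dz in(0,.094):
  best=9
  for a in np.linspace(-.095,.095,39):
    for z in(-.0375,0,.0375):
      for x in(.113,.05,0):
        P=st["position"]-[0,0,dz]+M@[x,a,z]
        k=np.clip((P-b)@ax,0,np.linalg.norm(t-b));best=min(best,np.linalg.norm(P-b-k*ax))
  print(dz,"dist to handle axis",best)
crop(d,"w11h",215,140,335,240,6)
```

```text
handle [ 0.6224 -0.3246  0.0025] 0.0018899185510463789 [ 0.6025 -0.3855  0.2743] 0.004924515931309039
0 dist to handle axis 0.05923028707534157
0.094 dist to handle axis 0.044851197440152576
```

View pics/w11h.png

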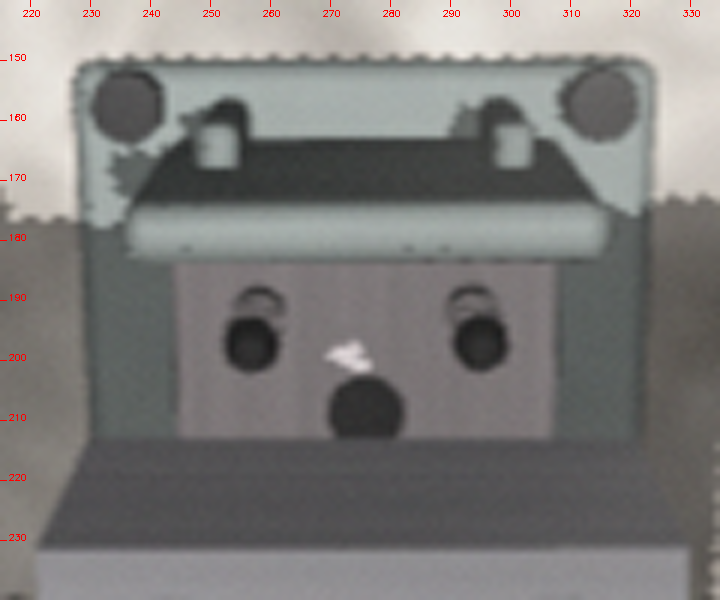

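The handle is over 30 mm clear. Stud tips are at (256.7,197.3) and (295,197), recess at (276,209).

Run:
```python
from m import *
d=get_image("wrist");st=monitor.get_state();M=R.from_rotvec(st["tool_rot"]).as_matrix()
b=np.array([.1893,-.0008,.0011])
def tl(P): return 1000*(M.T@(P-st["position"])-b)
A=onz(d,256.7,197.3,.04);B=onz(d,295,197,.04);r=onz(d,276,208.7,.016)
print("tips rel block",tl(A),tl(B),"recess",tl(r))
print(np.degrees(np.arctan2(*(A-B)[[1,0]]))-90,np.linalg.norm(A-B), A,B,r)
```

```text
tips rel block [ 70.7534 -15.6992 -17.6301] [ 70.8736  15.8553 -17.8566] recess [94.7356  0.2427 -0.4236]
27.14956629521123 0.03155554884155729 [ 0.553  -0.2031  0.04  ] [ 0.5674 -0.2312  0.04  ] [ 0.5449 -0.2251  0.016 ]
```

```bash
python3 -m creep '[[10,-0.1,-1.1,-0.003,0,0.0007,45],[30,0,0,0,0,0,45],[18,0,0,0,0,0,45],[0,0,0,0,0,0,45],[0,0,0,0,0,0,45]]'; python3 where.py
python3 - <<'E'
from h import *
d=get_image("wrist");crop(d,"w12",200,140,350,330,3);s=get_image("side");crop(s,"s12",270,140,380,250,6)
E
```

```text
time: 15.05
position: [0.5457, -0.225, 0.2417]
tool_rot: [1.963, 0.464, -1.954]
ft_force: [0.1, -1.0, -1.0]
grip_width: 0.616
15.05 TCP [ 0.5457 -0.225   0.2417] F [ 0.0887 -1.0405 -0.9669] T [-0.1078  0.0795 -0.0197] w 53.601002658407296
block bottom [ 0.5453 -0.2254  0.0524] yaw 26.868737819604036 shift [-0.0112 -2.1847  0.1573] level turn [ 0.     -0.0003 -0.0012]
```

View pics/w12.png

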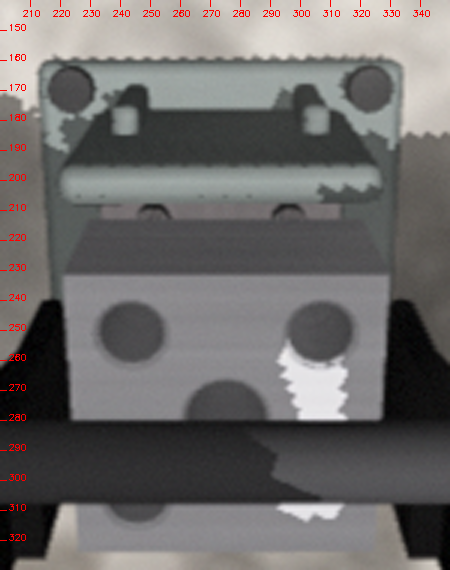

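View pics/s12.png

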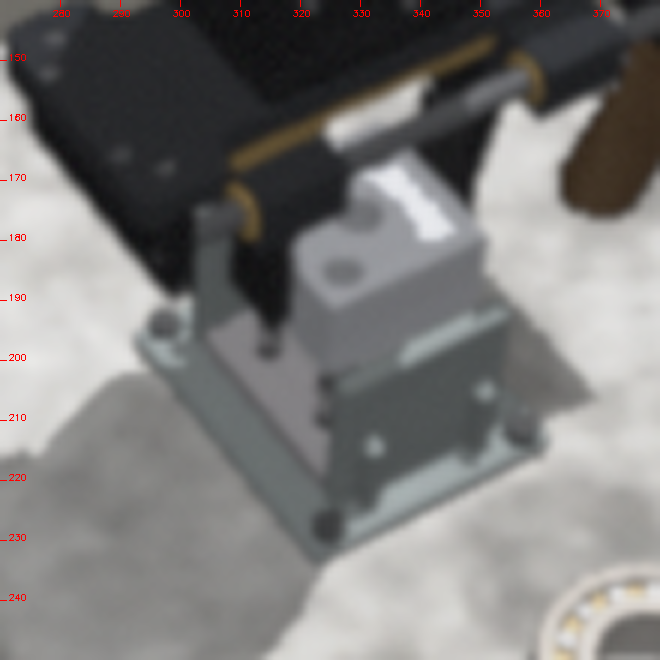

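The block bottom is 12 mm above the tips. The rib top in the wrist view runs from column 220 to 325.5 at row 201, and the bolts are at (223.7,169.5) and (322.5,169.5). I use these to check the sideways centring.

Run:
```python
from m import *
d=get_image("wrist");st=monitor.get_state();M=R.from_rotvec(st["tool_rot"]).as_matrix()
b=np.array([.1893,-.0008,.0011])
def tl(P): return 1000*(M.T@(P-st["position"])-b)
for n,p,z in(("ribL",(220,201),.064),("ribR",(325.7,201),.064),("baseL",(214,163),.008),("baseR",(333,163),.008),("studL",(250.5,208),.04),("studR",(296,208),.04)):print(n,tl(onz(d,*p,z)))
V=d["view"];C=-V[:3,:3].T@V[:3,3];print("cam in tool",M.T@(C-st["position"]),"cam R in tool",M.T@V[:3,:3].T)
crop(d,"w13",210,150,345,280,6)
```

```text
ribL [-10.1912 -30.3783 -37.1202]
ribR [ -9.8101  27.5664 -37.0076]
baseL [ 45.7908 -43.869  -49.5865]
baseR [ 46.3501  41.1332 -49.4782]
studL [ 13.8427 -15.8552 -25.7677]
studR [ 14.0327  13.0438 -25.7078]
cam in tool [ 0.0202 -0.0008 -0.0806] cam R in tool [[ 0.0015  0.29   -0.957 ]
 [ 1.      0.0001  0.0015]
 [ 0.0005 -0.957  -0.29  ]]
```

View pics/w13.png

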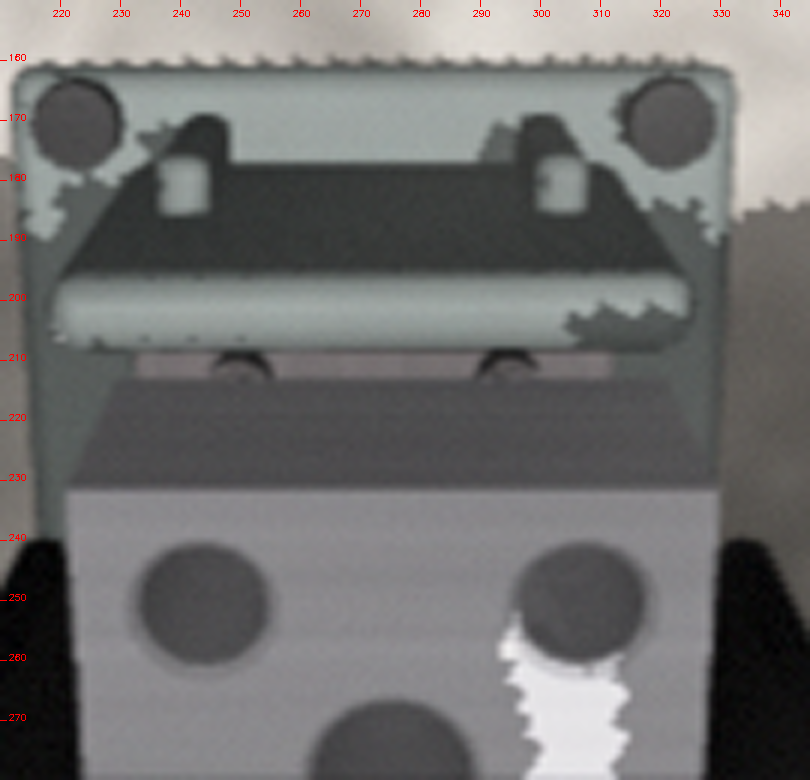

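Rib, base and studs all agree that the block must move y -1.4 mm; z is right (rib centre at -37.1 against -37). Correcting, and down to just above the tips.

```bash
python3 -m creep '[[0,-1.2,0,0,0,-0.0012,45],[4,0,0,0,0,0,45],[4,0,0,0,0,0,45],[0,0,0,0,0,0,45],[0,0,0,0,0,0,45]]'; python3 where.py
python3 - <<'E'
from h import *
d=get_image("wrist");crop(d,"w14",210,150,345,280,6)
E
```

```text
time: 15.7
position: [0.5452, -0.224, 0.2336]
tool_rot: [1.963, 0.465, -1.955]
ft_force: [-0.5, -0.3, -1.8]
grip_width: 0.614
15.7 TCP [ 0.5452 -0.224   0.2336] F [-0.5358 -0.2999 -1.7923] T [-0.0745  0.1524 -0.0218] w 53.408440890431
block bottom [ 0.5447 -0.2241  0.0443] yaw 26.87206096347674 shift [-0.0033 -0.7295  0.2005] level turn [-0.     -0.0005  0.0001]
```

View pics/w14.png

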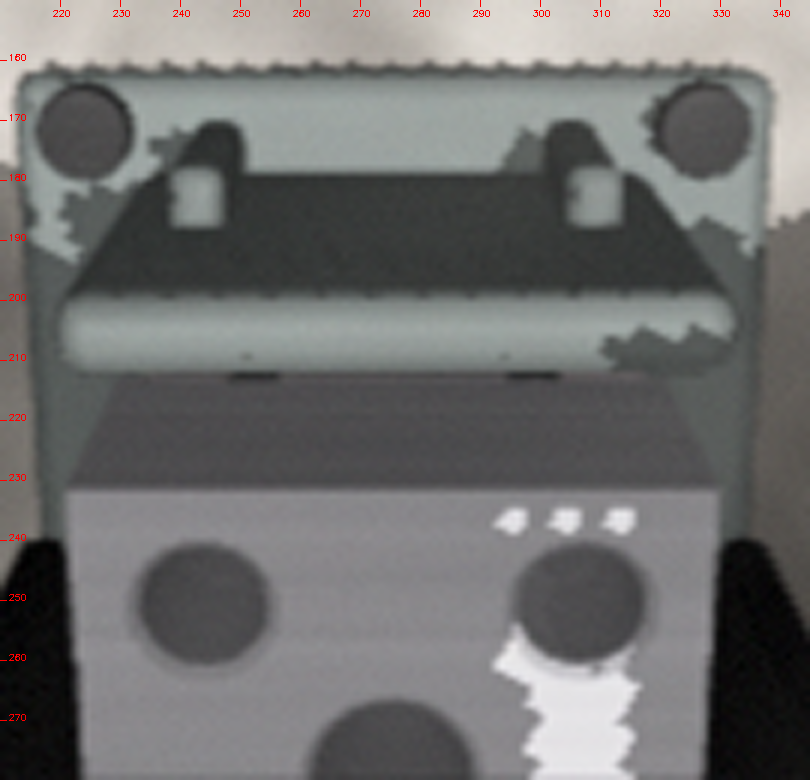

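Run:
```python
from m import *
d=get_image("wrist");st=monitor.get_state();M=R.from_rotvec(st["tool_rot"]).as_matrix()
b=np.array([.1893,-.0008,.0011])
def tl(P): return 1000*(M.T@(P-st["position"])-b)
for n,p,z in(("ribL",(220.3,205.5),.064),("ribR",(332.5,205.5),.064),("baseL",(213,165),.008),("baseR",(338.3,165),.008),("studL",(252.4,212),.04),("studR",(298.8,212),.04),("rib in",(276,212),.064),("rib out",(276,199),.064)):print(n,tl(onz(d,*p,z)))
```

```text
ribL [-19.4498 -28.6249 -37.3076]
ribR [-19.2195  29.5724 -37.2378]
baseL [ 36.5408 -42.7926 -49.6331]
baseR [ 36.8805  43.0214 -49.5602]
studL [  4.5667 -13.9951 -26.0875]
studR [  4.6779  14.1034 -26.0521]
rib in [-19.3487   0.2537 -33.7378]
rib out [-19.3226   0.2507 -40.7629]
```

The block is centred to within 0.3 mm. Now down the studs in small steps, watching the force.

```bash
python3 -m creep '[[2,0.2,-0.3,0,-0.0005,0,45],[3,0,0,0,0,0,45],[0,0,0,0,0,0,45]]'; python3 -m creep '[[2,0,0,0,0,0,45],[2,0,0,0,0,0,45],[0,0,0,0,0,0,45]]'; python3 where.py
```

```text
time: 16.1
position: [0.5455, -0.2239, 0.2283]
tool_rot: [1.963, 0.465, -1.956]
ft_force: [-0.6, 0.5, -1.8]
grip_width: 0.622
time: 16.4
position: [0.5455, -0.224, 0.2245]
tool_rot: [1.963, 0.465, -1.956]
ft_force: [0.4, 1.3, -2.1]
grip_width: 0.612
16.4 TCP [ 0.5455 -0.224   0.2245] F [ 0.4349  1.3219 -2.1465] T [-0.0463  0.1314 -0.0103] w 53.210894178194145
block bottom [ 0.545  -0.2241  0.0352] yaw 26.872885285225635 shift [-0.0042 -0.8689  0.4158] level turn [-0.      0.0001  0.0003]
```

The bottom is at 35 mm, 5 mm below the stud tops, with no contact force, so the studs are in the holes. Continuing.

```bash
python3 -m creep '[[3,0,0,0,0,0,45],[3,0,0,0,0,0,45],[0,0,0,0,0,0,45]]'; python3 -m creep '[[3,0,0,0,0,0,45],[3,0,0,0,0,0,45],[0,0,0,0,0,0,45]]'; python3 where.py
```

```text
time: 16.7
position: [0.5455, -0.2239, 0.2183]
tool_rot: [1.963, 0.466, -1.956]
ft_force: [1.3, 1.3, -2.9]
grip_width: 0.617
time: 17.0
position: [0.5455, -0.2239, 0.2123]
tool_rot: [1.963, 0.466, -1.956]
ft_force: [0.0, 0.5, -2.3]
grip_width: 0.622
17.0 TCP [ 0.5455 -0.2239  0.2123] F [ 0.0252  0.5123 -2.3014] T [-0.098   0.2204 -0.037 ] w 54.14834217267719
block bottom [ 0.5449 -0.224   0.023 ] yaw 26.876798492713228 shift [-0.0036 -0.7902  0.3975] level turn [-0.      0.0003  0.0005]
```

```bash
python3 -m creep '[[3,0,0,0,0,0,45],[2,0,0,0,0,0,45],[0,0,0,0,0,0,45]]'; python3 -m creep '[[1.5,0,0,0,0,0,45],[0,0,0,0,0,0,45]]';  python3 -m creep '[[1,0,0,0,0,0,45],[0,0,0,0,0,0,45]]'; python3 where.py
```

```text
time: 17.3
position: [0.5456, -0.224, 0.2075]
tool_rot: [1.963, 0.465, -1.956]
ft_force: [-0.0, 0.9, -2.6]
grip_width: 0.616
time: 17.5
position: [0.5457, -0.224, 0.2062]
tool_rot: [1.963, 0.465, -1.955]
ft_force: [0.4, -0.0, -1.5]
grip_width: 0.614
time: 17.7
position: [0.5459, -0.2241, 0.2054]
tool_rot: [1.963, 0.465, -1.955]
ft_force: [-0.1, -1.1, -1.7]
grip_width: 0.619
17.7 TCP [ 0.5459 -0.2241  0.2054] F [-0.088  -1.1003 -1.7175] T [-0.1078  0.1121 -0.0229] w 53.81246178365925
block bottom [ 0.5454 -0.2243  0.0161] yaw 26.874542784855976 shift [-0.0077 -1.2366  0.7689] level turn [-0.     -0.0006 -0.0003]
```

```bash
python3 -m creep '[[0.7,0,0,0,0,0,45],[0,0,0,0,0,0,45]]';  python3 -m creep '[[0.7,0,0,0,0,0,45],[0,0,0,0,0,0,45]]'; python3 where.py
```

```text
time: 17.9
position: [0.5459, -0.2242, 0.2053]
tool_rot: [1.964, 0.465, -1.955]
ft_force: [-2.5, 1.4, 4.4]
grip_width: 0.617
time: 18.1
position: [0.5459, -0.2243, 0.2053]
tool_rot: [1.964, 0.466, -1.955]
ft_force: [-4.8, 2.3, 10.8]
grip_width: 0.622
18.1 TCP [ 0.5459 -0.2243  0.2053] F [-4.8428  2.326  10.7876] T [ 0.4116  1.1457 -0.0115] w 54.099131108992324
block bottom [ 0.5454 -0.2243  0.016 ] yaw 26.867819998884883 shift [-0.007  -1.2429  0.7695] level turn [-0.     -0.0011  0.0006]
```

It is seated: bottom at 16.0 mm with 11 N of seat reaction. Easing off, opening, and checking before I withdraw.

```bash
python3 -m creep '[[-0.8,0,0,0,0,0,45],[0,0,0,0,0,0,60],[0,0,0,0,0,0,75],[0,0,0,0,0,0,75],[0,0,0,0,0,0,75]]'; python3 where.py
python3 - <<'E'
from h import *
d=get_image("wrist");crop(d,"w15",190,150,360,330,4);s=get_image("side");crop(s,"s15",270,140,380,250,6)
E
```

```text
time: 18.6
position: [0.5458, -0.2241, 0.2046]
tool_rot: [1.963, 0.465, -1.955]
ft_force: [-0.0, -0.3, -0.2]
grip_width: 0.834
18.6 TCP [ 0.5458 -0.2241  0.2046] F [-0.0179 -0.2918 -0.2255] T [-0.0828  0.1705 -0.0163] w 72.51729409336644
block bottom [ 0.5453 -0.2243  0.0153] yaw 26.871388527092186 shift [-0.0069 -1.2163  0.6439] level turn [-0.     -0.0003 -0.0003]
```

View pics/w15.png

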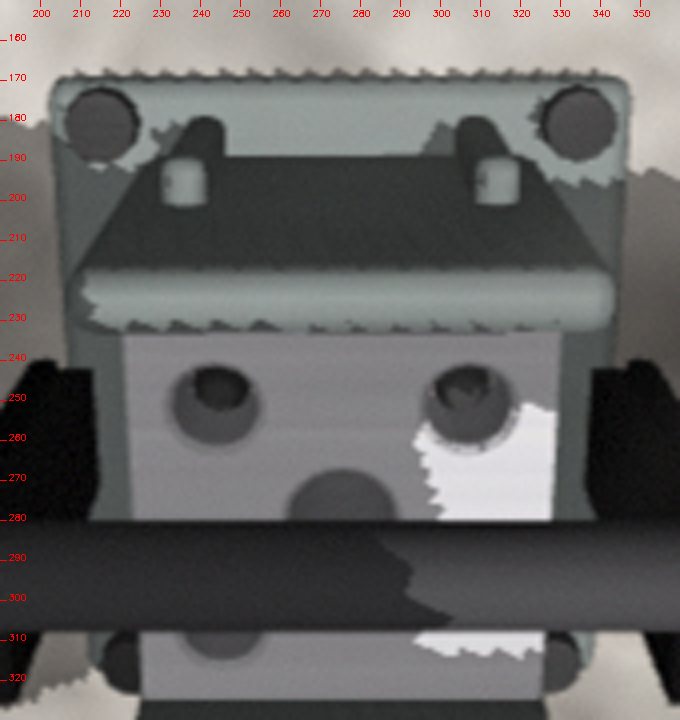

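View pics/s15.png

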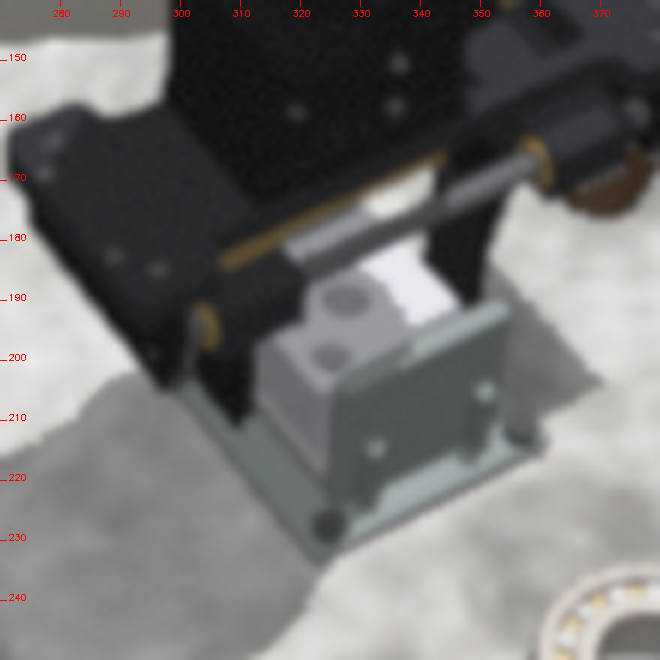

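The studs show inside the holes at (245,247) and (306,247), and the block sits between the ribs flush with the seat; the fingers are clear. Withdrawing straight up.

```bash
python3 -m creep '[[-5,0,0,0,0,0,75],[-15,0,0,0,0,0,75],[-30,0,0,0,0,0,75],[-40,0,0,0,0,0,75],[-40,0,0,0,0,0,75]]'; python3 -m creep '[[-40,0,0,0,0,0,75],[0,0,0,0,0,0,75],[0,0,0,0,0,0,75],[0,0,0,0,0,0,75]]'
python3 - <<'E'
from h import *
d=get_image("wrist");crop(d,"w16",190,100,360,280,4);s=get_image("side");crop(s,"s16",180,150,410,290,3);c=get_image("scene");crop(c,"c16",205,175,335,280,6)
E
```

```text
time: 19.2
position: [0.5448, -0.224, 0.3371]
tool_rot: [1.964, 0.464, -1.955]
ft_force: [1.0, 0.2, -1.3]
grip_width: 0.86
time: 19.6
position: [0.5446, -0.2235, 0.3743]
tool_rot: [1.963, 0.466, -1.956]
ft_force: [0.3, 0.3, -0.1]
grip_width: 0.864
```

View pics/w16.png

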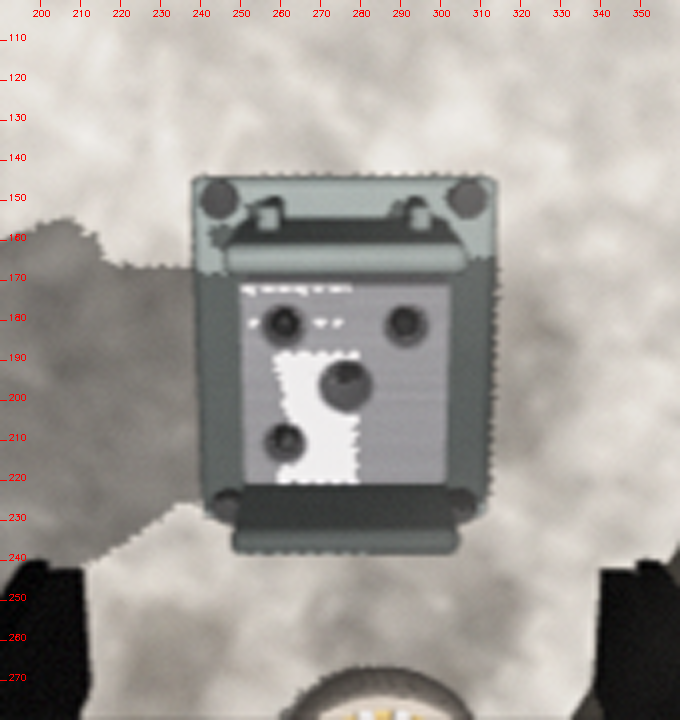

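View pics/s16.png

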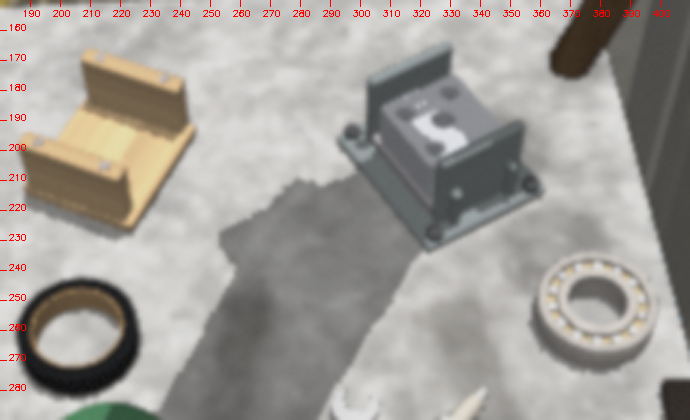

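View pics/c16.png

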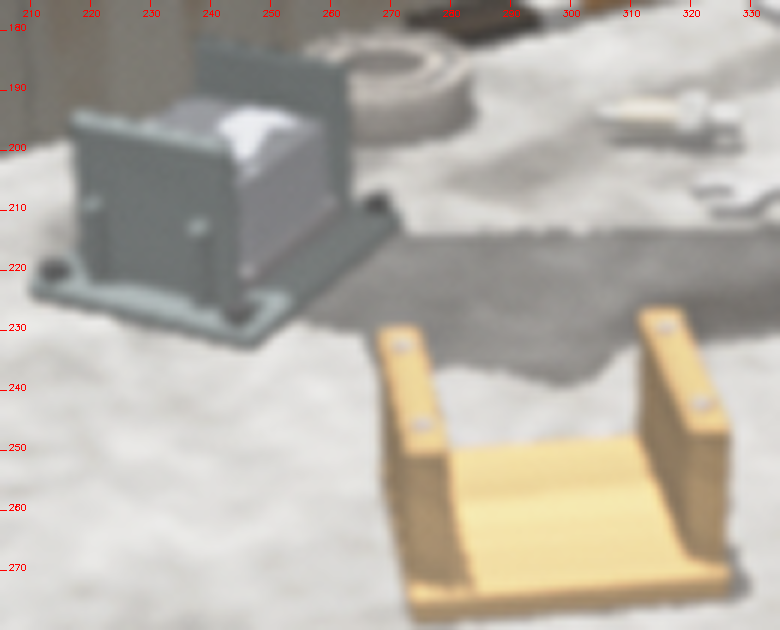

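The block is seated with its three holes over the studs, at wrist pixels (261,181), (291,181) and (261,211), and the solid corner is at the lower right, where the seat has no stud. The stand is empty. The tape and the bearing lie where they were, and the tool is well clear. Handing in.

```bash
python3 -c "
from bench import ctrl
print(ctrl.close_job())"
```

```text
the job is handed in; nothing more can be done
None
```

I handed the job in with the block fully seated on the housing's three studs and the gripper well clear. It was done at 19.6 s, against the 58 s limit.

**What I did:**
- I gripped the block by its x faces in the stand and lifted it out.
- I put it down upright on the clear bench at about (0.445, -0.12) and let go.
- I took it again by its y faces, turned it about -35°, and lowered it down the studs in the grip until it touched the seat.
- I then opened the fingers and lifted straight up.

**Last checks:**
- **Height:** before I let go, the block's underside measured 16.0 mm above the bench, which is the seat's height.
- **Force:** the slide down the studs showed no contact force, and the seat pushed back with about 11 N. The highest force I read in the whole job was about 15 N.
- **Fit:** after withdrawing, the wrist camera shows a stud inside each of the three holes, with the solid corner where there is no stud. The side and scene views show it level between the ribs.
- **Bystanders:** the bearing and the tape roll look unmoved in the pictures.

**Disagreements:**
- Wrist-camera positions taken while the arm was still settling were off by 3–4 mm. I repeated the ones the fit depended on once the arm had settled.
- At the final pose, the seat position I had estimated from pictures was about 1.4 mm from where the block ended up. I trusted the close-up check against the ribs and studs instead, and the slide went on without contact force.

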